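# Fan slotted shims in a camera station's shuttle tray and lock it

### The arm

A 6-joint arm with a two-finger parallel gripper is mounted at the origin on the work surface. World frame = base frame: x ahead of the robot, y to its left, z up, the work surface at z = 0. Lengths are in m, angles in degrees, forces in N, time in s.
With the tool pointing down it reaches from about 0.25 to 0.725 m from the base axis. Payload 9.7 kg.
Tool frame: the origin (TCP) lies midway between the tips of the shut fingers; the grasp point (between the pads) lies 19 mm behind it (bot.grasp_offset is the distance from the TCP to the grasp point, in m); z points along the fingers, x is the direction in which the jaws open and shut, and the axes are right-handed (so a half turn about z gives the same grasp; the last joint's range is limited). The gripper opens to 85 mm and grips with 20 to 120 N. Pads are 22 mm wide; open, the fingers measure 114 mm over their backs; the gripper's body (76 mm by 85 mm) begins 54 mm behind the grasp point. The pads swing forward as they close: fully open they stand 13 mm farther back than shut.
Start: joints at [64.4, 4.979, 10.078, 95.1, 0, 90], TCP at [0.238, 0.496, 0.205] pointing down, gripper open.
Joint ranges: [-179.16, 179.16], [-48.56, 103.87], [-65.8, 70.77], [-126.05, 130.52], [-82.76, 87.17], [-180, 180]. Speed limits (degrees/s): [127.2, 127.2, 147.25, 180, 180, 180].

### API

Orientations are given as [roll, pitch, yaw] about the fixed x, y, z axes, in that order (R = Rz(yaw) Ry(pitch) Rx(roll)).
In Python, from workcell import bot gives the robot as it stands.
- The arm moves only by the tool send_rows, never from a script. Its argument "targets" is a list of rows, each a list of 5 numbers: the closure, from 0 (fully open) to 1 (shut), then the shift along the world's x, y, z in mm, then the turn about the world's z in degrees. A call has 1 to 10 rows; each row is the pose to reach, as a shift and turn from the pose commanded when the call began; what a row does not reach only later rows make up. A row lasts 1/8 s, in which the tool goes at most 62.5 mm and 10.7 degrees, less where a joint would pass 70% of its speed; a pose out of reach is approached as far as the arm can. A call with a gripper value outside its range is refused whole. The fingers move at their own pace and stop on an object; "squeeze" is the grip in N (left out, the last holds). Time passes only in rows, so rows that repeat a pose let the fingers close. It gives the time, the measured TCP pose, the force and the opening at its end, in the units of the state.
- bot.get_obs(): the state, without advancing time (a new reading comes with each control period).
- bot.camera(name): name is "scene" or "top"; returns a dict with "pixels" (480x640x3 uint8, red, green, blue), "intrinsics" (3x3 intrinsics, pixels), "dist" ([k1, k2, p1, p2, k3] as OpenCV has them; the pictures are not rectified), "view" (4x4, takes a point from world to camera coordinates). Camera axes: x right, y down, z forward; pixel columns grow to the right and rows downward; lengths in m; the calibration is good to about 2 mm. A picture is of the moment at which its call begins. There is no depth.
- bot.job_done(): hands the job in, once; it reports no verdict.
The state is a dict: "time": time; "q": joint angles; "qd": joint speeds; "joint_efforts": joint torques, N m; "ee_pos": TCP position; "tcp_rot": TCP orientation; "wrist_force": force on the tool from outside, world axes, zero at the start; "torque": the same for the moment, N m; "opening": finger opening in m.
Only numpy, scipy, OpenCV 4.12 (cv2) and the standard library are available. Lean on these libraries where they do the work, as an engineer would, in place of code of your own. Each camera call takes 0.05 s, during which the arm holds its last target.

### The job

Lay the three slotted steel shims in the shuttle tray as an overlapping row, like roof tiles, for the inspection camera: the first flat against the stop wall, each next one lapping over the tail of the one before by about half its length, all straight, centred across the tray, slotted ends to the camera and every slot showing; lay them down, do not drop them. Then slide the shuttle fully home towards the camera with the row intact, and lock it: put the locating pin fully down through the shuttle's lug into the bushing in the base. Leave the amplifier, mouse and screwdriver where they are.

Things in the scene. Friction and masses are not known exactly. Their poses are not given: they have to be found in the camera images.
- shim_a: one of three identical slotted steel packing shims, bright steel, 110 mm long, 54 mm wide, 8 mm thick, 0.22 to 0.45 kg, flat on the bench. Origin at its centre, half-way up the thickness; own y runs along the length towards the slotted end, x across the width, z up. The slot is an open U 22 mm wide and 42 mm deep in the +y end
- shim_b: one of three identical slotted steel packing shims, bright steel, 110 mm long, 54 mm wide, 8 mm thick, 0.22 to 0.45 kg, flat on the bench. Origin at its centre, half-way up the thickness; own y runs along the length towards the slotted end, x across the width, z up. The slot is an open U 22 mm wide and 42 mm deep in the +y end
- shim_c: one of three identical slotted steel packing shims, bright steel, 110 mm long, 54 mm wide, 8 mm thick, 0.22 to 0.45 kg, flat on the bench. Origin at its centre, half-way up the thickness; own y runs along the length towards the slotted end, x across the width, z up. The slot is an open U 22 mm wide and 42 mm deep in the +y end
- shim_a_slot (a point): middle of the slotted end of shim_a, between the two prong tips, half-way up the thickness: 55 mm from the shim's centre along its +y
- shim_b_slot (a point): middle of the slotted end of shim_b, between the two prong tips, half-way up the thickness: 55 mm from the shim's centre along its +y
- shim_c_slot (a point): middle of the slotted end of shim_c, between the two prong tips, half-way up the thickness: 55 mm from the shim's centre along its +y
- shuttle (a joint): slide of the shuttle tray along the base, in m: starts at 0 to 0.03 (loading end), grows towards the camera, 0.10 is fully home against its stop. It stays where it is left; it takes about 4 N to move it
- tray_stop (a point): foot of the stop wall in the shuttle tray: middle of its inner face, at the tray floor (36 mm above the bench). Moves with the tray. +y points along the row to the camera end, x across the tray, away from the robot, z up. The dark floor runs 250 mm from here to -y, 116 mm across between side lips 8 mm high; stop wall 24 mm high, lip at the -y end 6 mm
- camera (a point): tip of the lens of the inspection camera that hangs on a post at the base's +y end, about 113 mm above the bench, with a bar light below it (lowest about 75 mm above the bench). Fixed to the base, 191 mm in y from the middle of the base; with the shuttle home its stop wall ends 6 mm short of below it
- knob (a point): centre of the grip of the shuttle's black upright round knob, 24 mm diameter, grip 38 mm tall (46 to 84 mm above the bench), on the tray's centre line 283 mm from tray_stop towards -y. Fixed to the shuttle
- lug_hole (a point): centre of the mouth (top) of the 18.5 mm hole through the shuttle's locking lug, on the tray's robot side, top 36 mm above the bench, lug 46 mm square and 12 mm thick, 2 mm chamfer. Moves with the shuttle; z up
- bore (a point): centre of the mouth (top) of the 17.8 mm bore in the steel bushing block fixed to the base, mouth 22 mm above the bench, bore 22 mm deep, 2 mm chamfer. The lug's hole stands over it, 2 mm above the block, when the shuttle is fully home. Axes as those of tray_stop
- pin_grip (a point): centre of the grip of the steel locating pin, parked upright in the black block (46 mm square, 34 mm high, hole 20 mm) on the base's robot side. Grip 22 mm diameter, 44 mm tall; below it a collar 28 mm wide, 6 mm thick (underside 28 mm below here) and a shank 16 mm diameter, 32 mm long, foot chamfered 4 mm; top 84 mm above the bench when parked; z up along the pin. Fully down, the collar rests on the lug
- pin_tip (a point): centre of the locating pin's foot, 60 mm below pin_grip along the pin
- amplifier: bystander: small black sensor amplifier, 34 x 80 x 36 mm, standing among the shims; origin at the centre of its underside
- mouse: bystander: black computer mouse, 60 x 108 x 33 mm; origin at the centre of its underside
- screwdriver: bystander: black screwdriver 190 mm long lying on the bench at the camera end
Not all that is in view belongs to the job. Leave any blue or green look-alike of the shim_c alone.

How it is judged:
By the outcome, as a careful person would: the job done as asked, in the order asked, and still so for the second after the job is handed in, with the robot touching nothing.
It also fails if it takes over 72 s, if anything falls off the work surface, if the arm or the gripper's body presses on something with over 40 N, if the wrist force passes 120 N, or if a joint passes its speed limit or range.

## Working session

There is one attempt and no reset: what is moved stays moved. The work goes in short steps, Python scripts to look and compute and a tool call to move; the robot and the scene stay as the last step left them, time stands still between calls to the robot, and variables do not carry over. Pictures are saved under pics/ and viewed, and the job is handed in when it is done.

Besides the shell and the picture viewer there is one more tool, called after ">>>" as a command line: name --pt "numbers of a row" for each row, then --argument value for the rest. send_rows: Moves the arm, as the interface text tells. Its arguments: {"type":"object","properties":{"targets":{"type":"array","items":{"type":"array","items":{"type":"number"}}},"squeeze":{"type":"number"}},"required":["targets"]}

```bash
ls; mkdir -p pics; python3 - <<'E'
from workcell import bot
import cv2, numpy as np
print(bot.get_obs(), bot.grasp_offset)
for n in ("scene","top"):
    c=bot.camera(n); cv2.imwrite(f"pics/{n}0.png",c["pixels"][:,:,::-1]); np.savez(f"{n}0.npz",**c)
    print(n,c["intrinsics"],c["dist"],c["view"])
E
```

```text
pics
{'time': 0.0, 'q': array([ 6.44000458e+01,  5.01166173e+00,  1.00337993e+01,  9.50985003e+01,
       -1.12635921e-04,  8.99996961e+01]), 'qd': array([-0.15160194,  0.04555859, -0.00091713,  0.00639283,  0.03122342,
       -0.07371276]), 'joint_efforts': array([ 3.97225594e-03, -5.20378911e+01,  4.64813697e+01,  1.58292800e-02,
        3.29618424e-04,  3.73696423e-06]), 'ee_pos': array([0.23753488, 0.49577314, 0.20397183]), 'tcp_rot': array([1.79999888e+02, 7.63627283e-02, 6.44003497e+01]), 'wrist_force': array([ 0.29451616, -0.55905898, -0.29238274]), 'torque': array([ 0.04690967, -0.01452485,  0.01779283]), 'opening': 0.08535881057404851} 0.0187
scene [[584.92744865   0.         317.10210936]
 [  0.         584.92744865 246.43611746]
 [  0.           0.           1.        ]] [-0.10142609  0.          0.          0.          0.        ] [[ 0.3403991   0.94027503  0.00336574 -0.13271625]
 [ 0.57785498 -0.20636905 -0.78961727 -0.19964955]
 [-0.74176282  0.27072992 -0.61359045  1.90418832]
 [ 0.          0.          0.          1.        ]]
top [[496.76555481   0.         319.17525662]
 [  0.         496.76555481 245.84577164]
 [  0.           0.           1.        ]] [-0.0050356  0.         0.         0.         0.       ] [[-0.00199558 -0.99999405 -0.00281397 -0.03582082]
 [-0.99834512  0.002154   -0.05746638  0.48032437]
 [ 0.0574721   0.00269464 -0.99834348  1.34594743]
 [ 0.          0.          0.          1.        ]]
```

View pics/scene0.png

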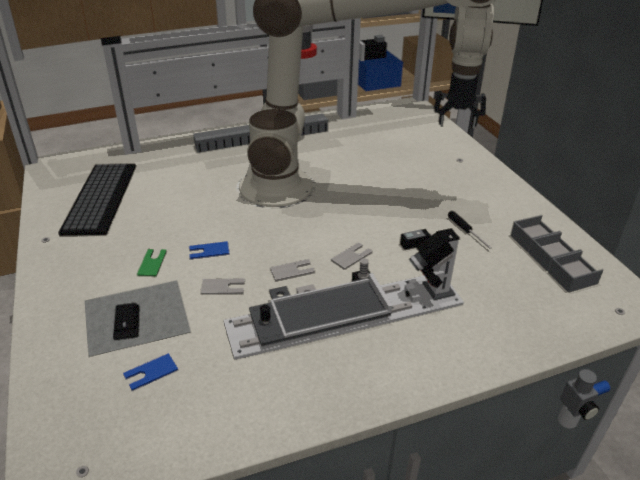

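View pics/top0.png

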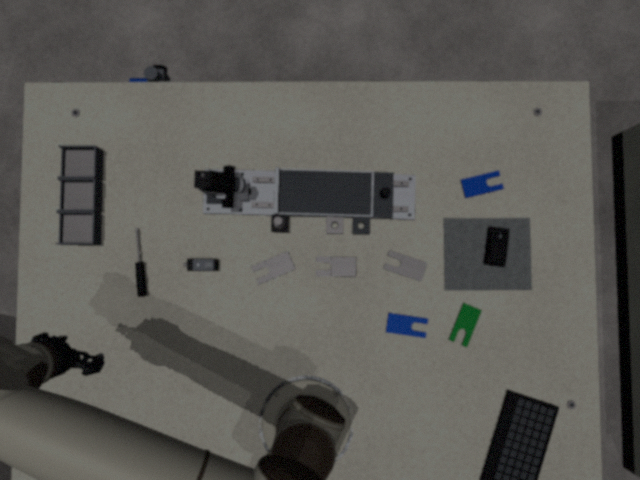

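The scene view shows three grey shims between the robot and the tray, with blue and green decoys beside them. In the top view the shims are near (273,267), (338,266) and (405,264), the tray near (325,193) and the amplifier at (203,265). I'll enlarge these.

```bash
cat > h.py <<'E'
import numpy as np, cv2
def und(c,uv):
    return cv2.undistortPoints(np.array(uv,float).reshape(-1,1,2),c["intrinsics"],c["dist"]).reshape(-1,2)
def px2w(c,uv,z):
    n=und(c,uv); V=c["view"]; R=V[:3,:3]; C=-R.T@V[:3,3]
    d=np.c_[n,np.ones(len(n))]@R
    return C+d*((z-C[2])/d[:,2])[:,None]
def w2px(c,P):
    V=c["view"]; r,_=cv2.Rodrigues(V[:3,:3])
    return cv2.projectPoints(np.array(P,float).reshape(-1,1,3),r,V[:3,3],c["intrinsics"],c["dist"])[0].reshape(-1,2)
def crop(c,x0,y0,w,h,s,name,g=None):
    im=c["pixels"][y0:y0+h,x0:x0+w,::-1].copy()
    im=cv2.resize(im,None,fx=s,fy=s,interpolation=cv2.INTER_CUBIC)
    im=cv2.convertScaleAbs(im,alpha=g or 1)
    st=10
    for x in range((x0+st-1)//st*st,x0+w,st):
        cv2.line(im,(int((x-x0+.5)*s),0),(int((x-x0+.5)*s),8 if x%50 else 16),(0,0,255),1); 
        if x%20==0: cv2.putText(im,str(x),(int((x-x0+.5)*s)-10,24),0,.35,(0,0,255))
    for y in range((y0+st-1)//st*st,y0+h,st):
        cv2.line(im,(0,int((y-y0+.5)*s)),(8,int((y-y0+.5)*s)),(0,0,255),1)
        cv2.putText(im,str(y),(10,int((y-y0+.5)*s)+4),0,.35,(0,0,255))
    cv2.imwrite("pics/"+name,im)
E
python3 - <<'E'
from h import *
t=dict(np.load("top0.npz")); s=dict(np.load("scene0.npz"))
crop(t,235,235,200,60,4,"t0a.png",1.2)
crop(t,185,155,240,90,3.3,"t0b.png",1.7)
crop(s,190,225,290,135,2.7,"s0a.png",1.2)
E
```

```text
(no output)
```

View pics/t0a.png

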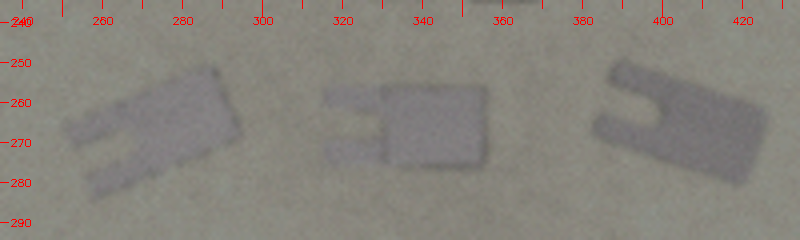

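View pics/t0b.png

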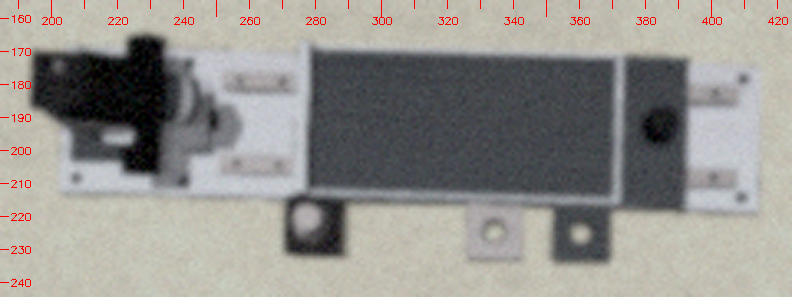

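View pics/s0a.png

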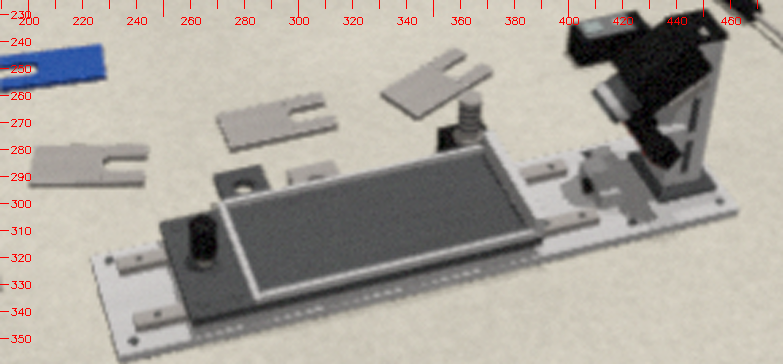

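```bash
cat > fit.py <<'E'
from h import *
from scipy.optimize import minimize
from scipy.ndimage import map_coordinates
def shim_inside(x,y):
    m=(abs(x)<.027)&(abs(y)<.055)
    slot=(abs(x)<.011)&(y>.013+.011)
    slot|=((x**2+(y-.024)**2)<.011**2)
    return m&~slot
gx,gy=np.meshgrid(np.arange(-.04,.0401,.001),np.arange(-.068,.0681,.001))
L=shim_inside(gx,gy).astype(float); L=cv2.GaussianBlur(L,(0,0),2.0); 
def feat(c):
    p=cv2.GaussianBlur(c["pixels"],(0,0),.6).astype(float); return p[:,:,2]*1.0-p[:,:,0]
def score(p,c,F,z=.008):
    a=p[2]; x=p[0]+np.cos(a)*gx-np.sin(a)*gy; y=p[1]+np.sin(a)*gx+np.cos(a)*gy
    uv=w2px(c,np.c_[x.ravel(),y.ravel(),np.full(x.size,z)])
    f=map_coordinates(F,[uv[:,1],uv[:,0]],order=1)
    return -np.corrcoef(f,L.ravel())[0,1]
def fit(c,p0,z=.008,F=None):
    F=feat(c) if F is None else F
    best=None
    for da in (-.06,0,.06):
        s=np.array([[0,0,0],[.006,0,0],[0,.006,0],[0,0,.08]])+np.array(p0)+[0,0,da]
        r=minimize(score,p0,args=(c,F,z),method="Nelder-Mead",options=dict(initial_simplex=s,xatol=1e-5,fatol=1e-6))
        if best is None or r.fun<best.fun: best=r
    return best.x,-best.fun
E
python3 - <<'E'
from fit import *
t=dict(np.load("top0.npz")); s=dict(np.load("scene0.npz"))
for n,uvs in dict(L=[(273,267),(253,276)],M=[(335.5,266),(315,265)],R=[(405,265),(384,260)]).items():
    P=px2w(t,uvs,.008); d=P[1]-P[0]; yaw=np.arctan2(-d[0],d[1])
    for nm,c in(("top",t),("scene",s)):
        x,sc=fit(c,[P[0,0],P[0,1],yaw]); print(n,nm,np.round(x[:2]*1000,1),round(np.degrees(x[2]),2),round(sc,3))
# features
print("lug,top", px2w(t,[(185+581/3.3-.5,155+234/3.3-.5)],.036)*1000)
print("bore mouth", px2w(t,[(185+495/3.3-.5,155+231/3.3-.5)],.022)*1000)
print("knob top", px2w(t,[(185+659/3.3-.5,155+125/3.3-.5)],.084)*1000)
print("pin top", px2w(t,[(185+306/3.3-.5,155+219/3.3-.5)],.084)*1000)
E
```

```text
L top [421.6  91.1] 22.99 0.957
L scene [430.   85.6] 23.13 0.881
M top [425.1 -81.4] -1.46 0.977
M scene [433.9 -85.8] -0.23 0.906
R top [ 426.9 -271.5] -18.45 0.971
R scene [ 436.3 -274.8] -18.96 0.912
lug,top [[ 533.96044797 -148.65283466   36.        ]]
bore mouth [[537.99203851 -78.74832285  22.        ]]
knob top [[ 615.67726075 -207.06472631   84.        ]]
pin top [[541.59684632  72.0859457   84.        ]]
```

```bash
cat >> h.py <<'E'
def overlay(c,polys,x0,y0,w,h,s,name,g=1.2):
    im=cv2.resize(c["pixels"][y0:y0+h,x0:x0+w,::-1],None,fx=s,fy=s,interpolation=cv2.INTER_CUBIC); im=cv2.convertScaleAbs(im,alpha=g)
    for P,col in polys:
        uv=w2px(c,P); q=((uv-[x0,y0]+.5)*s); cv2.polylines(im,[np.round(q*8).astype(np.int32)],True,col,1,cv2.LINE_AA,3)
    cv2.imwrite("pics/"+name,im)
def rect(x,y,a,z,pts=None):
    p=np.array(pts if pts is not None else [(-27,-55),(27,-55),(27,55),(11,55),(11,13),(-11,13),(-11,55),(-27,55)])/1000
    a=np.radians(a); return np.c_[x/1000+np.cos(a)*p[:,0]-np.sin(a)*p[:,1],y/1000+np.sin(a)*p[:,0]+np.cos(a)*p[:,1],np.full(len(p),z/1000)]
E
python3 - <<'E'
from h import *
t=dict(np.load("top0.npz")); s=dict(np.load("scene0.npz"))
P=[(rect(421.6,91.1,23,8),(0,0,255)),(rect(425.1,-81.4,-1.5,8),(0,0,255)),(rect(426.9,-271.5,-18.5,8),(0,0,255))]
overlay(s,P,195,240,190,60,4.2,"s0o.png")
overlay(t,P,245,240,190,50,4.2,"t0o.png")
E
```

```text
(no output)
```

View pics/s0o.png

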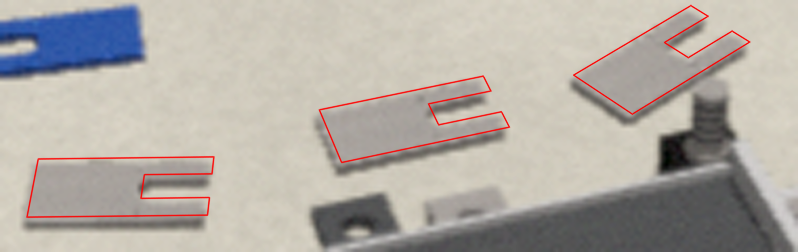

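View pics/t0o.png

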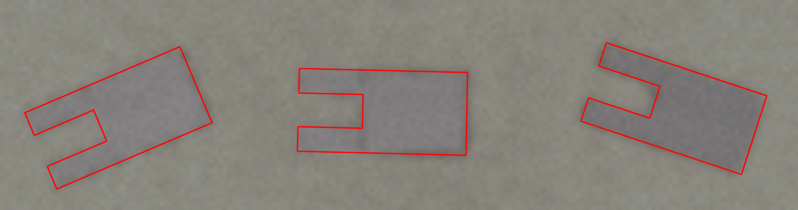

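```bash
python3 - <<'E'
from h import *
t=dict(np.load("top0.npz"))
crop(t,262,158,70,70,8,"t0c.png",1.7)
crop(t,345,158,70,70,8,"t0d.png",1.7)
E
```

```text
(no output)
```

View pics/t0c.png

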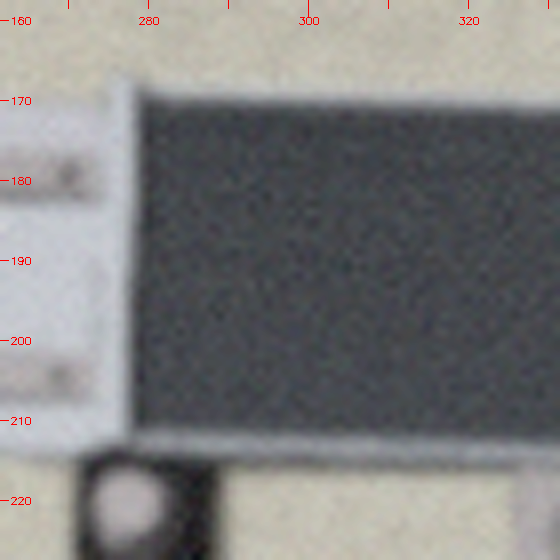

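View pics/t0d.png

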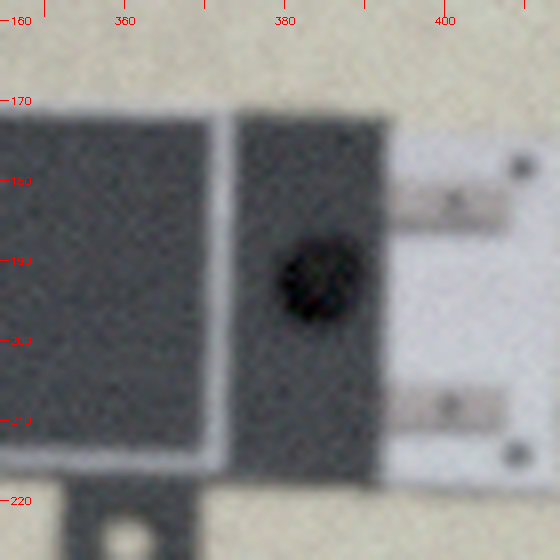

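```bash
python3 - <<'E'
from h import *
t=dict(np.load("top0.npz")); V=t["view"]; print("C",-V[:3,:3].T@V[:3,3])
P=px2w(t,[(279.25,170.0),(278.25,212),(370.5,172.25),(369.9,214)],.036)*1000
Q=px2w(t,[(279.25,170.0),(278.25,212),(370.5,172.25),(369.9,214)],.044)*1000
print(P.round(1)); print(Q.round(1))
print("knob", px2w(t,[(345+319/8-.5,158+278/8-.5)],.084)*1000)
print("lug", px2w(t,[(345+131/8-.5,158+540/8-.5)],.036)*1000)
for a,b in((0,2),(1,3)):
    d=P[a]-P[b]; print(np.hypot(*d[:2]),np.degrees(np.arctan2(-d[0],d[1])))
for a,b in((0,1),(2,3)):
    d=P[a]-P[b]; print(np.hypot(*d[:2]),np.degrees(np.arctan2(d[1],d[0])))
E
```

```text
C [ 0.40210358 -0.04048207  1.37121954]
[[ 685.6   71.2   36. ]
 [ 570.9   73.6   36. ]
 [ 678.8 -176.6   36. ]
 [ 564.9 -174.1   36. ]]
[[ 683.9   70.5   44. ]
 [ 569.9   72.9   44. ]
 [ 677.2 -175.8   44. ]
 [ 563.9 -173.3   44. ]]
knob [[ 616.01515376 -207.53276898   84.        ]]
lug [[ 535.06684914 -149.5085757    36.        ]]
247.91755348553397 -1.574704890811911
247.75280187929928 -1.3910385379667063
114.78912513395854 -1.1945617867812854
113.99396372895991 -1.2753590000725992
```

>>> send_rows --pt "0 190.4 -420.3 -120 -41.4" --pt "0 190.4 -420.3 -120 -41.4" --pt "0 190.4 -420.3 -120 -41.4" --pt "0 190.4 -420.3 -120 -41.4" --pt "0 190.4 -420.3 -120 -41.4" --pt "0 190.4 -420.3 -120 -41.4" --pt "0 190.4 -420.3 -120 -41.4" --pt "0.2 190.4 -420.3 -120 -41.4" --pt "0.2 190.4 -420.3 -150 -41.4" --pt "0.2 190.4 -420.3 -170 -41.4" --squeeze 60

```text
time: 1.35
ee_pos: [0.4276, 0.0749, 0.0332]
tcp_rot: [-180.0, 0.1, 22.9]
wrist_force: [0.1, 0.1, 0.6]
opening: 0.068
```

```bash
python3 - <<'E'
from workcell import bot
from h import *
c=bot.camera("scene"); crop(c,300,190,130,100,6,"s1.png",1.2)
E
```

```text
(no output)
```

View pics/s1.png

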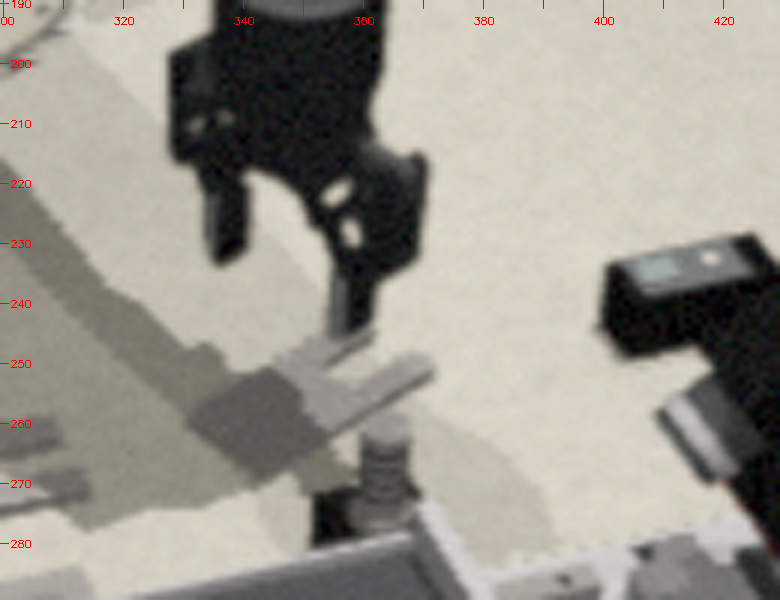

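```bash
python3 - <<'E'
from h import *
s=dict(np.load("scene0.npz"))
a=np.radians(22.9); d=np.array([np.cos(a),np.sin(a),0])*.0415; n=np.array([-np.sin(a),np.cos(a),0])*.011
o=np.array([.4276,.0749,.039])
for sg in(-1,1):
    print(w2px(s,[o+sg*d+n,o+sg*d-n]).round(1))
print(w2px(s,[[.4284,.0757,.008]]))
E
```

```text
[[340.  238.4]
 [334.3 241.7]]
[[361.8 252.2]
 [356.1 255.7]]
[[347.878491   255.91341021]]
```

```bash
python3 - <<'E'
from workcell import bot
from h import *
o=bot.get_obs(); print(o["time"],o["ee_pos"],o["q"],o["opening"])
c=bot.camera("scene"); crop(c,300,190,130,100,6,"s2.png",1.2)
s=c["view"]-dict(np.load("scene0.npz"))["view"]; print(abs(s).max())
c=bot.camera("top"); crop(c,230,200,100,100,6,"t2.png",1.5)
E
```

```text
1.4 [0.42633091 0.07496383 0.03087044] [ 9.97152500e+00 -1.06989691e+01 -2.42014494e+01  7.67522270e+01
  1.56453466e-03  7.70287886e+01] 0.06845203578147412
0.0
```

View pics/s2.png

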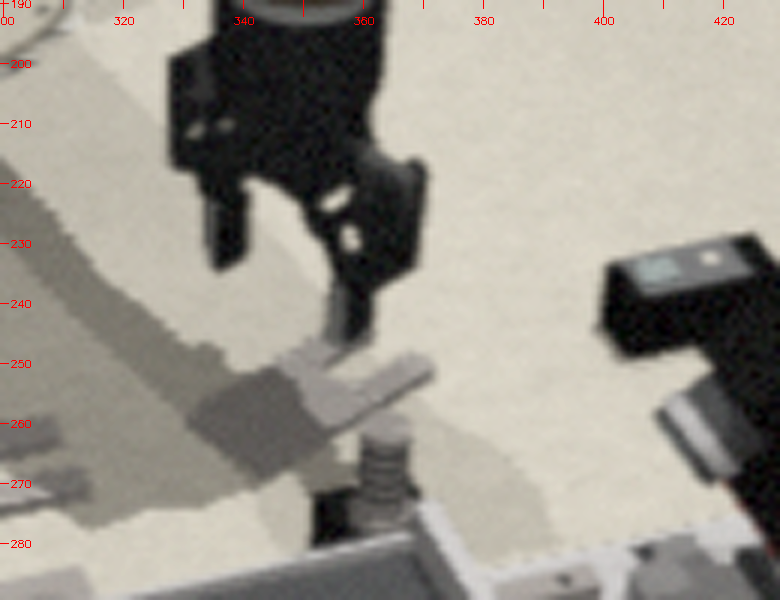

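View pics/t2.png

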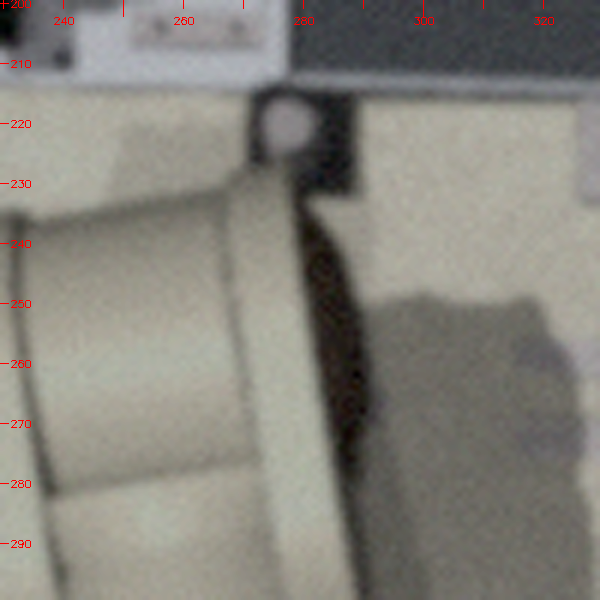

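>>> send_rows --pt "0.2 0 0 -10 0" --pt "0.2 0 0 -20 0" --pt "0.2 0 0 -20 0"

```text
time: 1.88
ee_pos: [0.4275, 0.0757, 0.014]
tcp_rot: [-180.0, 0.1, 23.0]
wrist_force: [0.2, -0.3, -0.1]
opening: 0.068
```

```bash
python3 - <<'E'
from workcell import bot
from h import *
o=bot.get_obs(); print(o["time"],o["ee_pos"],o["wrist_force"])
c=bot.camera("scene"); crop(c,300,190,130,100,6,"s3.png",1.2)
a=np.radians(22.9); d=np.array([np.cos(a),np.sin(a),0]); p=o["ee_pos"]
for z in (0.,.006,.013,.03): print(z,w2px(c,[p+[0,0,z]+.0415*d,p+[0,0,z]-.0415*d]).round(1).tolist())
E
```

```text
1.875 [0.42754196 0.07571768 0.01397907] [ 0.18039394 -0.26066133 -0.11579443]
0.0 [[358.8, 261.1], [337.2, 247.2]]
0.006 [[358.9, 259.4], [337.3, 245.4]]
0.013 [[359.0, 257.3], [337.3, 243.4]]
0.03 [[359.3, 252.4], [337.5, 238.5]]
```

View pics/s3.png

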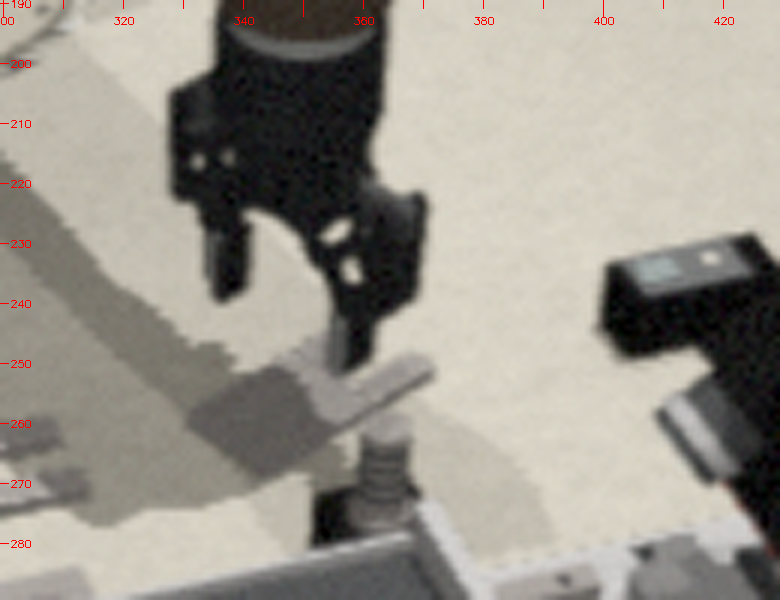

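```bash
python3 - <<'E'
from workcell import bot
from h import *
s=dict(np.load("scene0.npz"));t=dict(np.load("top0.npz"))
crop(s,420,60,80,80,7,"s0g.png",1.6)
crop(t,20,320,100,80,7,"t0g.png",2)
p=np.array([.238,.496,.205]); a=np.radians(64.4); d=np.array([np.cos(a),np.sin(a),0])*.05
for z in (0,.013,.03):
  for c in(s,t): print(z,w2px(c,[p+d+[0,0,z],p-d+[0,0,z]]).round(1).tolist())
E
```

```text
0 [[472.4, 138.5], [439.0, 136.6]]
0 [[71.5, 336.1], [109.6, 354.7]]
0.013 [[473.1, 134.6], [439.6, 132.6]]
0.013 [[68.7, 336.8], [107.2, 355.7]]
0.03 [[474.0, 129.4], [440.3, 127.5]]
0.03 [[64.9, 337.7], [104.0, 356.9]]
```

View pics/s0g.png

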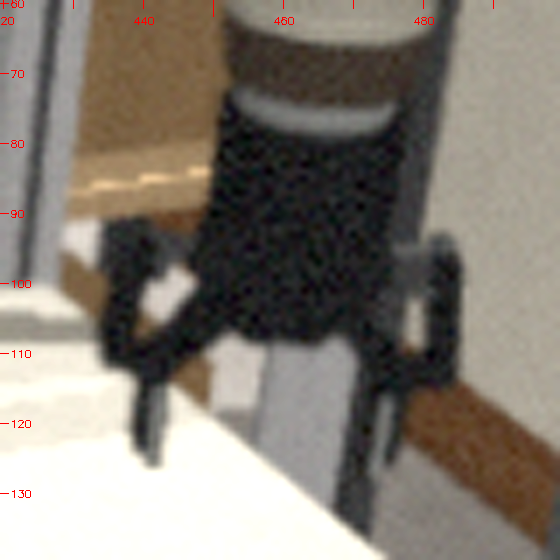

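View pics/t0g.png

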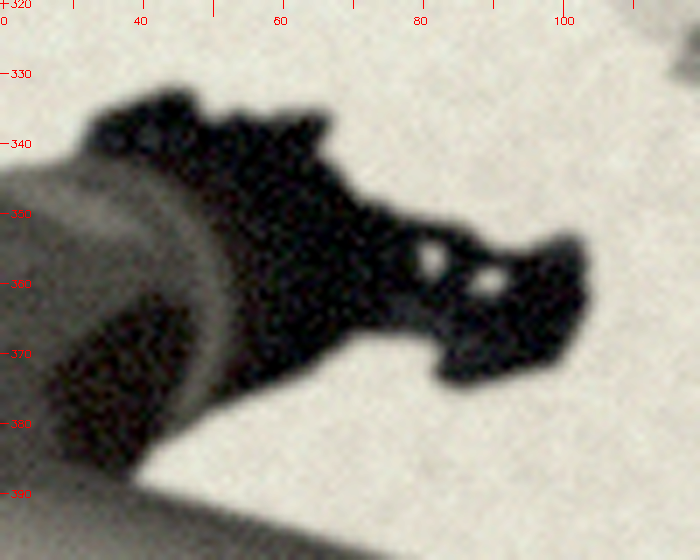

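>>> send_rows --pt "0.2 0 0 -8 0" --pt "0.2 0 0 -14 0" --pt "0.2 0 0 -14 0"

```text
time: 2.3
ee_pos: [0.4276, 0.0756, 0.0001]
tcp_rot: [-180.0, 0.1, 23.0]
wrist_force: [-0.8, -0.5, -0.2]
opening: 0.0682
```

```bash
python3 - <<'E'
from workcell import bot
from h import *
o=bot.get_obs(); print(o["time"],o["ee_pos"],o["wrist_force"])
c=bot.camera("scene"); crop(c,300,190,130,100,6,"s4.png",1.2)
E
```

```text
2.3 [4.27606556e-01 7.56345716e-02 6.64558330e-05] [-0.82759704 -0.48395261 -0.15439953]
```

View pics/s4.png

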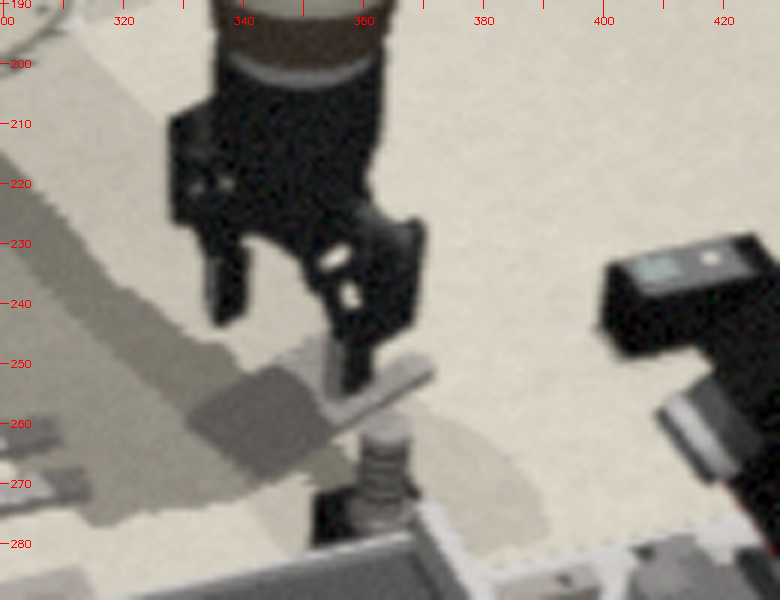

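>>> send_rows --pt "0.2 0 0 -3 0" --pt "0.2 0 0 -3 0"

```text
time: 2.6
ee_pos: [0.428, 0.0757, -0.0024]
tcp_rot: [-180.0, 0.0, 23.0]
wrist_force: [0.0, 0.2, 0.7]
opening: 0.0687
```

>>> send_rows --pt "0.2 0 0 -3 0" --pt "0.2 0 0 -3 0"

```text
time: 2.85
ee_pos: [0.4279, 0.0757, -0.0055]
tcp_rot: [-180.0, 0.0, 23.0]
wrist_force: [0.2, -0.1, -0.3]
opening: 0.0685
```

>>> send_rows --pt "0.2 0 0 -3 0" --pt "0.2 0 0 -3 0"

```text
time: 3.1
ee_pos: [0.4279, 0.0757, -0.0086]
tcp_rot: [-180.0, 0.0, 23.0]
wrist_force: [0.7, -0.8, -0.4]
opening: 0.0682
```

>>> send_rows --pt "0.2 0 0 -3 0" --pt "0.2 0 0 -3 0"

```text
time: 3.35
ee_pos: [0.4279, 0.0757, -0.0116]
tcp_rot: [-180.0, 0.0, 23.0]
wrist_force: [0.2, 0.6, 0.5]
opening: 0.0683
```

```bash
python3 - <<'E'
from workcell import bot
from h import *
o=bot.get_obs(); print(o["time"],o["ee_pos"],o["wrist_force"])
c=bot.camera("scene"); crop(c,300,190,130,100,6,"s5.png",1.2)
E
```

```text
3.35 [ 0.42787719  0.07567116 -0.01157754] [0.22168109 0.63834495 0.48306562]
```

View pics/s5.png

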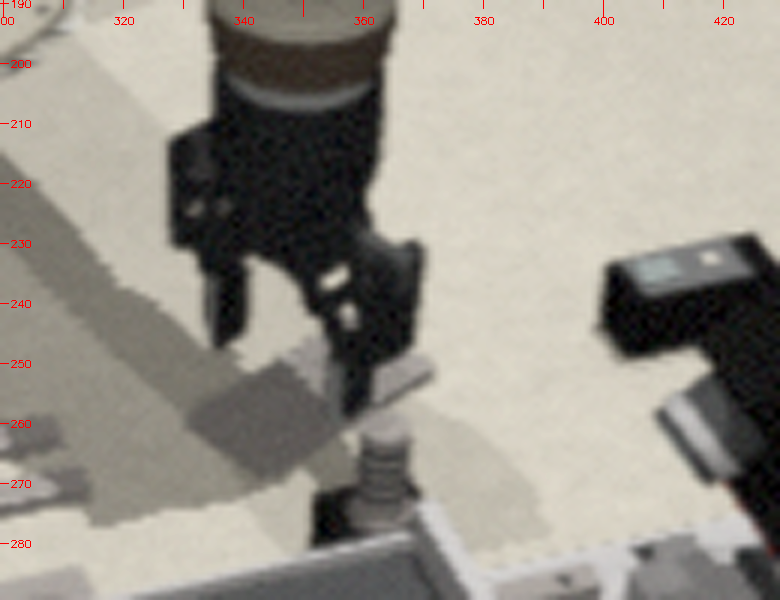

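>>> send_rows --pt "0.2 0 0 -2 0" --pt "0.2 0 0 -4 0" --pt "0.2 0 0 -4 0"

```text
time: 3.78
ee_pos: [0.4279, 0.0757, -0.0155]
tcp_rot: [-180.0, 0.0, 23.0]
wrist_force: [0.3, 0.1, 0.4]
opening: 0.0684
```

>>> send_rows --pt "0.2 0 0 -2 0" --pt "0.2 0 0 -3 0" --pt "0.2 0 0 -3 0"

```text
time: 4.15
ee_pos: [0.428, 0.0757, -0.0184]
tcp_rot: [-180.0, 0.0, 23.0]
wrist_force: [-0.7, 0.1, 0.8]
opening: 0.068
```

```bash
python3 - <<'E'
from workcell import bot
from h import *
o=bot.get_obs(); print(o["time"],o["ee_pos"],o["wrist_force"])
c=bot.camera("scene"); crop(c,300,190,130,100,6,"s6.png",1.2)
E
```

```text
4.15 [ 0.42795369  0.07569796 -0.01842673] [-0.74667409  0.13361574  0.84737694]
```

View pics/s6.png

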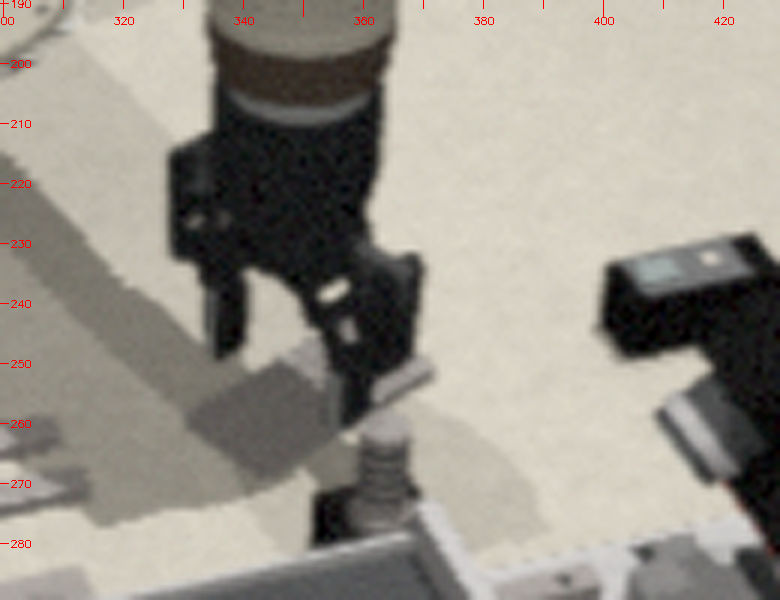

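>>> send_rows --pt "0.2 0 0 -2 0" --pt "0.2 0 0 -3 0" --pt "0.2 0 0 -3 0"

```text
time: 4.58
ee_pos: [0.4279, 0.0757, -0.0214]
tcp_rot: [-180.0, 0.0, 23.0]
wrist_force: [0.1, 0.0, 0.1]
opening: 0.0683
```

>>> send_rows --pt "0.2 0 0 -1.5 0" --pt "0.2 0 0 -2 0" --pt "0.2 0 0 -2 0"

```text
time: 4.95
ee_pos: [0.428, 0.0757, -0.0234]
tcp_rot: [-180.0, 0.0, 23.0]
wrist_force: [0.3, 0.1, 0.4]
opening: 0.0684
```

>>> send_rows --pt "0.2 0 0 -1.5 0" --pt "0.2 0 0 -2 0" --pt "0.2 0 0 -2 0"

```text
time: 5.32
ee_pos: [0.428, 0.0757, -0.0254]
tcp_rot: [-180.0, 0.0, 23.0]
wrist_force: [-0.8, 0.2, 0.8]
opening: 0.0685
```

>>> send_rows --pt "0.2 0 0 -1 0" --pt "0.2 0 0 -1.5 0"

```text
time: 5.58
ee_pos: [0.428, 0.0757, -0.0269]
tcp_rot: [-180.0, 0.0, 23.0]
wrist_force: [-0.1, -1.1, -0.0]
opening: 0.068
```

```bash
python3 - <<'E'
from workcell import bot
from h import *
o=bot.get_obs(); print(o["time"],o["ee_pos"],o["wrist_force"])
c=bot.camera("scene"); crop(c,300,200,100,80,8,"s7.png",1.2)
E
```

```text
5.575 [ 0.42802068  0.07569952 -0.02688451] [-0.05708101 -1.11748598 -0.00249116]
```

View pics/s7.png

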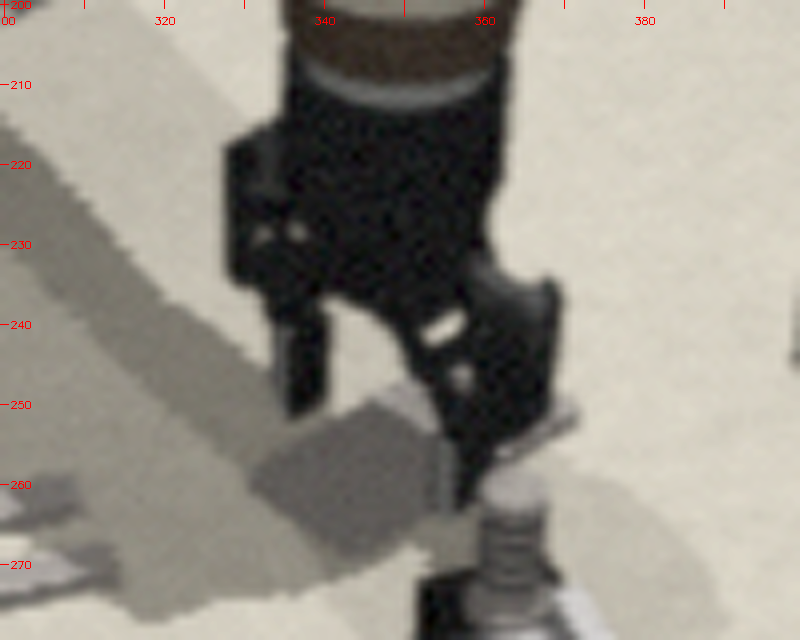

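```bash
python3 - <<'E'
from workcell import bot
from h import *
s=dict(np.load("scene0.npz"))
a=np.radians(22.9); d=np.array([np.cos(a),np.sin(a),0]); n=np.array([-np.sin(a),np.cos(a),0])*.011
o=np.array([.428,.0757,0])
for z in (0,.008):
  for k in(-.034,.034,.045,-.045):
    print(z,k,w2px(s,[o+k*d+n+[0,0,z],o+k*d-n+[0,0,z]]).round(1).tolist())
E
```

```text
0 -0.034 [[341.9, 250.8], [336.2, 254.1]]
0 0.034 [[359.4, 262.2], [353.8, 265.7]]
0 0.045 [[362.3, 264.0], [356.7, 267.6]]
0 -0.045 [[339.1, 249.0], [333.5, 252.3]]
0.008 -0.034 [[341.9, 248.5], [336.3, 251.8]]
0.008 0.034 [[359.6, 259.9], [353.9, 263.4]]
0.008 0.045 [[362.5, 261.8], [356.8, 265.3]]
0.008 -0.045 [[339.2, 246.7], [333.5, 250.0]]
```

>>> send_rows --pt "0.2 0 0 -2 0" --pt "0.2 0 0 -2 0"

```text
time: 5.88
ee_pos: [0.4279, 0.0757, -0.029]
tcp_rot: [-180.0, 0.0, 23.0]
wrist_force: [0.1, -0.2, 0.6]
opening: 0.0683
```

>>> send_rows --pt "0.2 0 0 -1.5 0" --pt "0.2 0 0 -1.5 0"

```text
time: 6.12
ee_pos: [0.4279, 0.0757, -0.0305]
tcp_rot: [-180.0, 0.0, 23.0]
wrist_force: [-0.9, 0.3, -0.5]
opening: 0.0682
```

>>> send_rows --pt "0.2 0 0 -1.5 0" --pt "0.2 0 0 -1.5 0"

```text
time: 6.38
ee_pos: [0.428, 0.0757, -0.0319]
tcp_rot: [-180.0, 0.0, 23.0]
wrist_force: [-0.3, -0.1, 0.5]
opening: 0.0684
```

>>> send_rows --pt "0.3 0 0 0 0" --pt "0.38 0 0 0 0" --pt "0.5 0 0 0 0" --pt "0.5 0 0 0 0" --squeeze 40

```text
time: 6.88
ee_pos: [0.4291, 0.0759, -0.0301]
tcp_rot: [180.0, -0.1, 23.0]
wrist_force: [-2.9, -0.4, 15.1]
opening: 0.0528
```

```bash
python3 - <<'E'
from workcell import bot
from h import *
o=bot.get_obs(); print(o["time"],o["ee_pos"],o["wrist_force"],o["opening"])
c=bot.camera("scene"); crop(c,300,200,100,80,8,"s8.png",1.2)
E
```

```text
6.875 [ 0.42907237  0.07585548 -0.03006551] [-2.88720937 -0.37011918 15.13511336] 0.05282681881891638
```

View pics/s8.png

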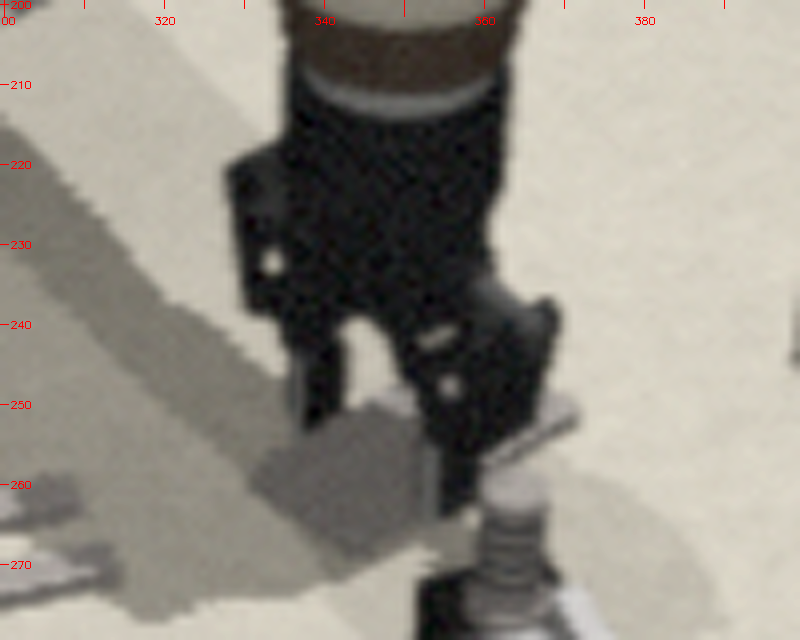

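>>> send_rows --pt "0.5 0 0 4 0" --pt "0.5 0 0 25 0" --pt "0.5 0 0 60 0" --pt "0.5 0 -10 95 -3" --pt "0.5 25 -40 112 -10" --pt "0.5 65 -70 112 -18" --pt "0.5 110 -76 112 -24.4" --pt "0.5 155 -76 112 -24.4" --pt "0.5 188 -76 112 -24.4" --pt "0.5 198.4 -76 112 -24.4" --squeeze 60

```text
time: 8.18
ee_pos: [0.6273, -0.0004, 0.0787]
tcp_rot: [180.0, 0.1, -1.4]
wrist_force: [-0.5, 0.3, -2.1]
opening: 0.0517
```

```bash
python3 - <<'E'
from workcell import bot
from h import *
o=bot.get_obs(); print(o["time"],o["ee_pos"],o["wrist_force"],o["opening"])
c=bot.camera("scene"); crop(c,240,200,200,150,4,"s9.png",1.2)
E
```

```text
8.175 [ 6.27289594e-01 -3.61081237e-04  7.86765173e-02] [-0.53244311  0.33160297 -2.06507064] 0.05173157296518657
```

View pics/s9.png

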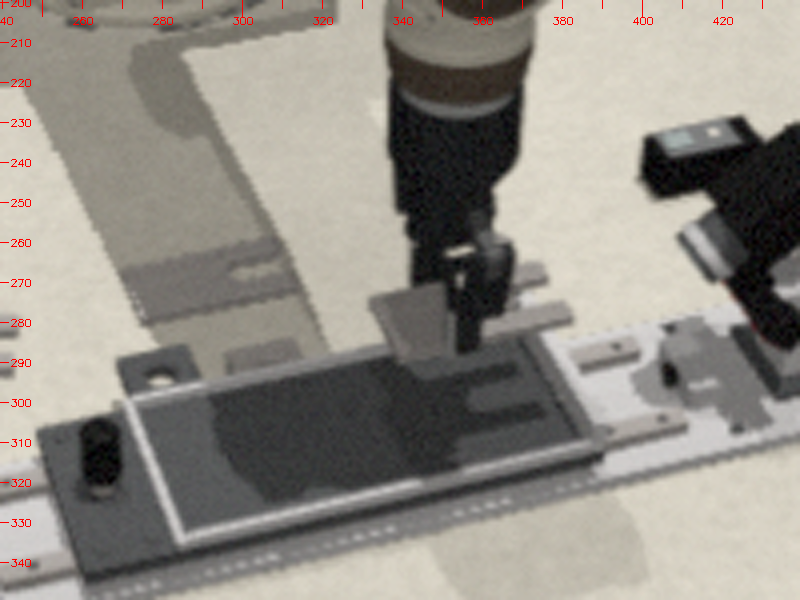

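>>> send_rows --pt "0.5 0 0 -25 0" --pt "0.5 0 0 -50 0" --pt "0.5 0 0 -64 0" --pt "0.5 0 0 -68 0" --pt "0.5 0 0 -70 0" --pt "0.5 0 0 -70 0"

```text
time: 8.98
ee_pos: [0.6268, -0.0003, 0.011]
tcp_rot: [-180.0, -0.1, -1.4]
wrist_force: [0.9, 0.4, -1.6]
opening: 0.0518
```

```bash
python3 - <<'E'
from workcell import bot
from h import *
o=bot.get_obs(); print(o["time"],o["ee_pos"],o["wrist_force"],o["opening"])
c=bot.camera("scene"); crop(c,300,230,110,90,7,"s10.png",1.2)
c=bot.camera("top"); crop(c,262,158,70,70,8,"t10.png",1.7)
E
```

```text
8.975 [ 6.26821335e-01 -2.90087855e-04  1.10263192e-02] [ 0.85248571  0.3799322  -1.57230266] 0.05180166631983025
```

View pics/s10.png

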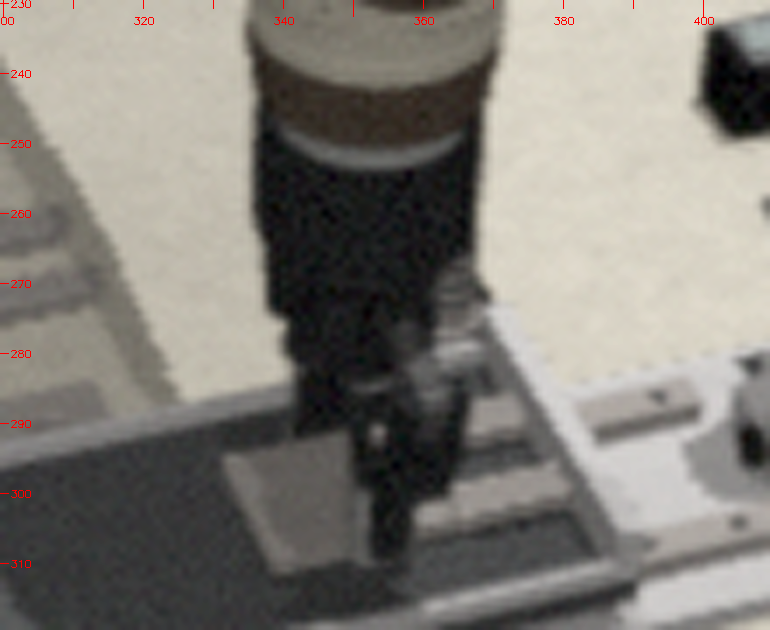

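View pics/t10.png

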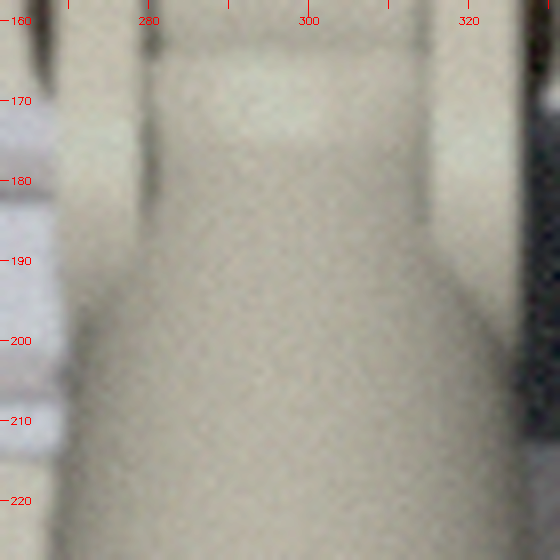

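>>> send_rows --pt "0.5 0 0 -1.5 0" --pt "0.5 0 0 -3 0" --pt "0.5 0 0 -4 0" --pt "0.5 0 0 -4 0" --squeeze 40

```text
time: 9.57
ee_pos: [0.6264, -0.0003, 0.0063]
tcp_rot: [-180.0, -0.0, -1.4]
wrist_force: [-1.4, -0.2, -1.5]
opening: 0.0521
```

>>> send_rows --pt "0.5 0 0 -1 0" --pt "0.5 0 0 -1 0"

```text
time: 9.82
ee_pos: [0.6265, -0.0003, 0.0062]
tcp_rot: [180.0, -0.0, -1.4]
wrist_force: [-4.1, -0.3, 5.8]
opening: 0.0521
```

>>> send_rows --pt "0.5 0 0 -1 0" --pt "0.5 0 0 -1 0"

```text
time: 10.07
ee_pos: [0.6265, -0.0003, 0.0062]
tcp_rot: [-180.0, -0.1, -1.4]
wrist_force: [-7.4, 0.6, 12.5]
opening: 0.052
```

>>> send_rows --pt "0.5 0 0 1 0" --pt "0.5 0 1.5 1 0" --pt "0.5 0.1 3 1 0" --pt "0.5 0.1 3 1 0"

```text
time: 10.58
ee_pos: [0.6266, 0.0022, 0.0062]
tcp_rot: [179.9, -0.0, -1.4]
wrist_force: [-5.5, -3.3, 8.2]
opening: 0.0523
```

>>> send_rows --pt "0.5 0 1 0 0" --pt "0.5 0 1 0 0"

```text
time: 10.82
ee_pos: [0.6266, 0.0031, 0.0062]
tcp_rot: [179.9, -0.0, -1.4]
wrist_force: [-3.9, -2.8, 8.0]
opening: 0.0518
```

>>> send_rows --pt "0.5 0 1 0 0" --pt "0.5 0 1 0 0"

```text
time: 11.08
ee_pos: [0.6267, 0.0041, 0.0062]
tcp_rot: [179.9, -0.0, -1.4]
wrist_force: [-3.4, -2.8, 7.3]
opening: 0.0522
```

>>> send_rows --pt "0.5 0 1 0.6 0" --pt "0.5 0 2 0.6 0" --pt "0.5 0 2 0.6 0"

```text
time: 11.45
ee_pos: [0.627, 0.0065, 0.0063]
tcp_rot: [180.0, -0.1, -1.4]
wrist_force: [-0.9, -3.1, 6.3]
opening: 0.052
```

```bash
python3 - <<'E'
from workcell import bot
from h import *
o=bot.get_obs(); print(o["time"],o["ee_pos"],o["wrist_force"],o["opening"])
c=bot.camera("scene"); crop(c,330,250,80,70,9,"s11.png",1.2)
E
```

```text
11.45 [0.62696506 0.00648421 0.00626032] [-0.89614971 -3.14428016  6.30812232] 0.05203517354144113
```

View pics/s11.png

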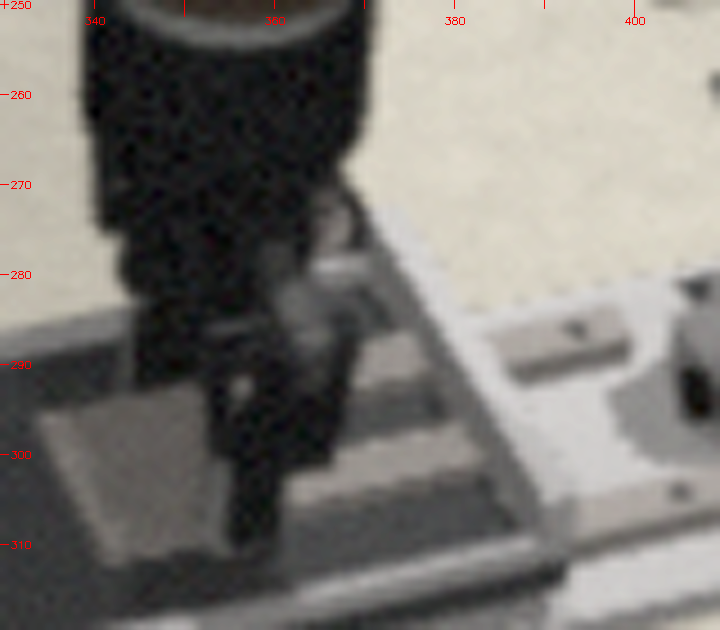

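>>> send_rows --pt "0.5 0 1 0.4 0" --pt "0.5 0 2 0.4 0" --pt "0.5 0 2 0.4 0"

```text
time: 11.88
ee_pos: [0.627, 0.0088, 0.0063]
tcp_rot: [-180.0, -0.0, -1.4]
wrist_force: [2.8, -2.7, 2.4]
opening: 0.052
```

```bash
python3 - <<'E'
from workcell import bot
from h import *
o=bot.get_obs(); print(o["time"],o["ee_pos"],o["wrist_force"],o["opening"])
c=bot.camera("scene"); crop(c,330,250,80,70,9,"s12.png",1.2)
E
```

```text
11.875 [0.62695734 0.00877382 0.00627339] [ 2.79946741 -2.73744759  2.43860833] 0.05202275813116373
```

View pics/s12.png

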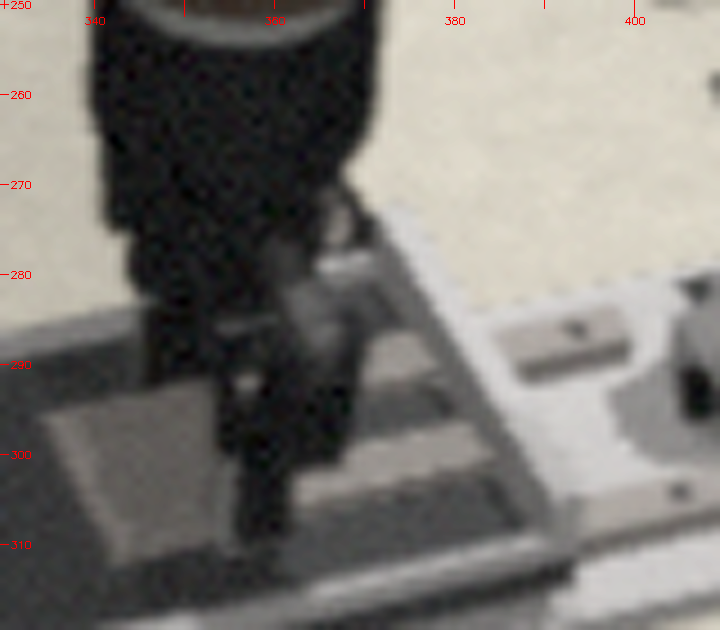

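>>> send_rows --pt "0.36 0 0 0 0" --pt "0.27 0 0 0 0" --pt "0.25 0 0 8 0" --pt "0.25 0 0 40 0" --pt "0.2 0 0 74 0" --pt "0.2 -50 -30 74 0" --pt "0.2 -110 -70 74 0" --pt "0.2 -170 -105 74 0" --pt "0.2 -202 -115.7 50 0.2" --pt "0.2 -202 -115.7 30 0.2"

```text
time: 13.18
ee_pos: [0.4222, -0.1078, 0.0364]
tcp_rot: [180.0, -0.0, -1.3]
wrist_force: [0.6, -0.2, -0.3]
opening: 0.0681
```

```bash
python3 - <<'E'
from workcell import bot
from h import *
o=bot.get_obs(); print(o["time"],o["ee_pos"],o["wrist_force"],o["opening"])
c=bot.camera("top"); crop(c,262,158,150,70,5.3,"t13.png",1.7); np.savez("top13.npz",**c)
c=bot.camera("scene"); crop(c,230,200,200,150,4,"s13.png",1.2); np.savez("scene13.npz",**c)
E
```

```text
13.175 [ 0.42220792 -0.10784577  0.03639059] [ 0.62577778 -0.18328763 -0.28256721] 0.06813410088896646
```

View pics/t13.png

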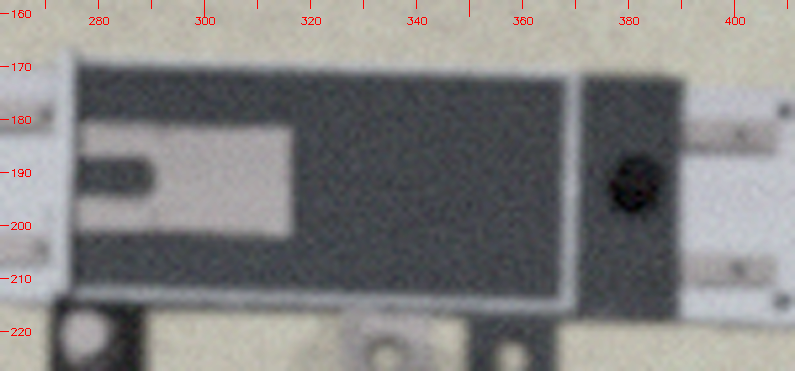

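View pics/s13.png

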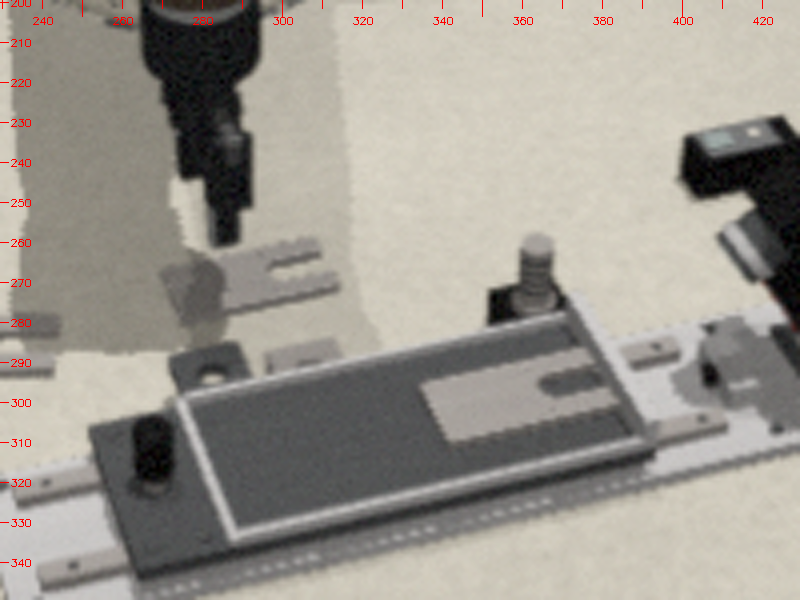

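```bash
cat > tray.py <<'E'
from fit import *
def edges(c,us,v0,v1):
    g=cv2.GaussianBlur(c["pixels"],(0,0),.6).astype(float).sum(2)
    out=[]
    for u in us:
        col=g[v0:v1,u-1:u+2].mean(1); d=np.diff(col); n=len(d)//2
        i=np.argmin(d[:n]); j=n+np.argmax(d[n:])
        def sub(k):
            w=abs(d[k-1:k+2]); return v0+.5+k+(w[2]-w[0])/w.sum()
        out.append((u,sub(i),sub(j)))
    return np.array(out)
E
python3 - <<'E'
from tray import *
t=dict(np.load("top13.npz")); s=dict(np.load("scene13.npz"))
F=cv2.GaussianBlur(t["pixels"],(0,0),.6).astype(float).sum(2)
x,sc=fit(t,[.627,.020,-.0244],.044,F); print("top shim1",x*1000,np.degrees(x[2]),sc)
F=cv2.GaussianBlur(s["pixels"],(0,0),.6).astype(float).sum(2)
x2,sc=fit(s,[.627,.020,-.0244],.044,F); print("scene shim1",x2*1000,np.degrees(x2[2]),sc)
e=edges(t,range(322,362,4),162,222)
for z in(.036,.044):
    A=px2w(t,e[:,[0,1]],z)*1e3; B=px2w(t,e[:,[0,2]],z)*1e3
    for Q in(A,B): k=np.polyfit(Q[:,1],Q[:,0],1); print(z,"edge x at y=20:",np.polyval(k,20),"at -90",np.polyval(k,-90),"yaw",-np.degrees(np.arctan(k[0])),"res",np.std(Q[:,0]-np.polyval(k,Q[:,1])))
# M shim now, R shim
t0=dict(np.load("top0.npz"))
E
```

```text
top shim1 [625.87952619  16.65512063 -36.87617039] -2.1128489282145604 0.7859445074989104
scene shim1 [629.67002112  17.369347   -31.61109492] -1.8111823247822239 0.8914933482541567
0.036 edge x at y=20: 683.8724319378712 at -90 681.3833291271286 yaw -1.2962795633040094 res 0.44101362298743496
0.036 edge x at y=20: 571.462808110241 at -90 567.7658809928156 yaw -1.9248965775948068 res 0.2235599788634566
0.044 edge x at y=20: 682.1924070908867 at -90 679.7033042801439 yaw -1.2962795633041724 res 0.4383712792631163
0.044 edge x at y=20: 570.460267236537 at -90 566.7633401191115 yaw -1.9248965775948395 res 0.22222051387561353
```

```bash
python3 - <<'E'
from tray import *
t=dict(np.load("top13.npz"))
g=cv2.GaussianBlur(t["pixels"],(0,0),.6).astype(float).sum(2)
us=[]
for v in range(184,201,2):
    row=g[v-1:v+2,305:330].mean(0); d=-np.diff(row); k=np.argmax(d); w=d[k-1:k+2]; us.append((305.5+k+(w[2]-w[0])/w.sum(),v))
P=px2w(t,us,.044)*1e3; print(P.round(1)[:,:2].mean(0), "yaw",np.degrees(np.polyfit(P[:,0],P[:,1],1)[0]))
# wall foot
us=[]
for v in (174,176,178,205,207,209):
    row=g[v-1:v+2,268:285].mean(0); d=-np.diff(row); k=np.argmax(d); w=d[k-1:k+2]; us.append((268.5+k+(w[2]-w[0])/w.sum(),v))
P=px2w(t,us,.036)*1e3; print(P.round(1)[:,:2]," mean",P.mean(0))
us=[]
for v in (176,180,205,209):
    row=g[v-1:v+2,360:376].mean(0); d=np.diff(row); k=np.argmax(d); w=d[k-1:k+2]; us.append((360.5+k+(w[2]-w[0])/w.sum(),v))
P=px2w(t,us,.036)*1e3; print("tail lip",P.mean(0))
E
```

```text
[623.78888889 -29.92222222] yaw 0.07861650335330934
[[674.7  81.3]
 [669.2  81.2]
 [663.7  81.1]
 [589.9  83.6]
 [584.5  83.6]
 [579.1  83.6]]  mean [626.84334861  82.42311956  36.        ]
tail lip [ 623.4862792  -168.04305518   36.        ]
```

>>> send_rows --pt "0.2 0 0 -30 0" --pt "0.2 0 0 -52 0" --pt "0.2 0 0 -62 0" --pt "0.2 0 0 -65 0" --pt "0.3 0 0 -65 0" --pt "0.38 0 0 -65 0" --pt "0.5 0 0 -65 0" --pt "0.5 0 0 -65 0" --squeeze 60

```text
time: 14.28
ee_pos: [0.4253, -0.1071, -0.0273]
tcp_rot: [180.0, -0.1, -1.2]
wrist_force: [-3.2, 1.7, 8.1]
opening: 0.0518
```

```bash
python3 - <<'E'
from workcell import bot
from h import *
o=bot.get_obs(); print(o["time"],o["ee_pos"],o["tcp_rot"],o["wrist_force"],o["torque"],o["opening"])
c=bot.camera("scene"); crop(c,240,200,100,80,7,"s14.png",1.2)
E
```

```text
14.275 [ 0.4252957  -0.1070839  -0.02733223] [ 1.79989779e+02 -1.05293755e-01 -1.19926047e+00] [-3.247694    1.70044871  8.05418131] [ 0.29686778  0.47783708 -0.01993599] 0.05179069551036907
```

View pics/s14.png

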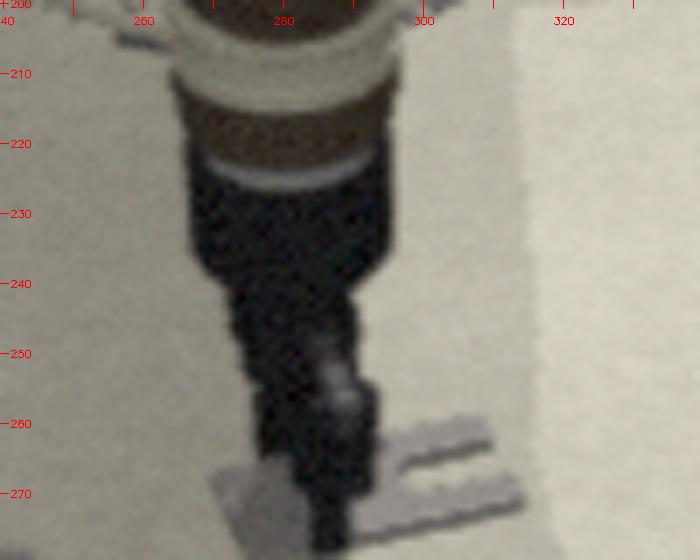

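>>> send_rows --pt "0.5 0 0 5 0" --pt "0.5 0 0 30 0" --pt "0.5 0 5 70 0" --pt "0.5 20 15 105 -0.3" --pt "0.5 60 28 108 -0.3" --pt "0.5 105 40 108 -0.3" --pt "0.5 150 46 108 -0.3" --pt "0.5 185 49.4 108 -0.3" --pt "0.5 200.9 49.4 100 -0.3" --pt "0.5 200.9 49.4 80 -0.3"

```text
time: 15.58
ee_pos: [0.6267, -0.0575, 0.0508]
tcp_rot: [180.0, -0.0, -1.5]
wrist_force: [-0.8, -0.5, -4.6]
opening: 0.0516
```

>>> send_rows --pt "0.5 0 0 -15 0" --pt "0.5 0 0 -25 0" --pt "0.5 0 0 -29 0" --pt "0.5 0 0 -30 0" --pt "0.5 0 0 -30 0"

```text
time: 16.2
ee_pos: [0.6257, -0.0577, 0.0218]
tcp_rot: [180.0, -0.1, -1.5]
wrist_force: [-0.3, 0.3, -3.8]
opening: 0.0516
```

```bash
python3 - <<'E'
from workcell import bot
from h import *
o=bot.get_obs(); print(o["time"],o["ee_pos"],o["tcp_rot"],o["wrist_force"],o["torque"],o["opening"])
c=bot.camera("scene"); crop(c,270,240,130,90,6,"s15.png",1.2)
E
```

```text
16.2 [ 0.62573478 -0.05768757  0.02184888] [ 1.79993018e+02 -5.56090769e-02 -1.50635298e+00] [-0.34144907  0.31713202 -3.78738954] [-0.0678116  -0.00700319 -0.01443128] 0.05164128289468068
```

View pics/s15.png

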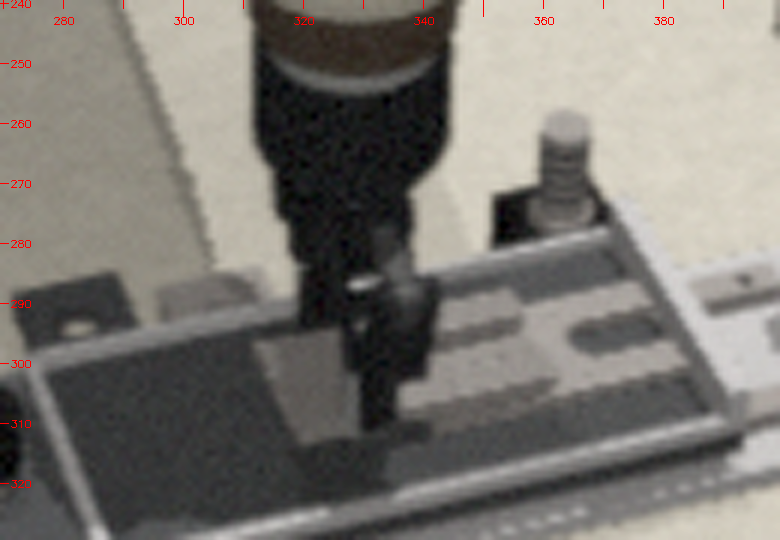

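>>> send_rows --pt "0.5 0 0 -2 0" --pt "0.5 0 0 -4 0" --pt "0.5 0 0 -5 0" --pt "0.5 0 0 -5 0" --squeeze 25

```text
time: 16.75
ee_pos: [0.6255, -0.0576, 0.0166]
tcp_rot: [180.0, -0.0, -1.5]
wrist_force: [-1.8, -1.1, 0.7]
opening: 0.0518
```

>>> send_rows --pt "0.5 0 0 -1.5 0" --pt "0.5 0 0 -3 0" --pt "0.5 0 0 -3 0" --squeeze 20

```text
time: 17.12
ee_pos: [0.6257, -0.0578, 0.0151]
tcp_rot: [180.0, -0.1, -1.5]
wrist_force: [-6.3, -2.3, 12.9]
opening: 0.0515
```

```bash
python3 - <<'E'
from workcell import bot
from h import *
o=bot.get_obs(); print(o["time"],o["ee_pos"],o["tcp_rot"],o["wrist_force"],o["torque"],o["opening"])
c=bot.camera("scene"); crop(c,270,240,130,90,6,"s16.png",1.2)
E
```

```text
17.125 [ 0.62572065 -0.05784291  0.01510025] [ 1.79982111e+02 -9.05229588e-02 -1.50453039e+00] [-6.2644151  -2.34300207 12.89552436] [-0.0250242   1.37524322  0.1075959 ] 0.05149905261451153
```

View pics/s16.png

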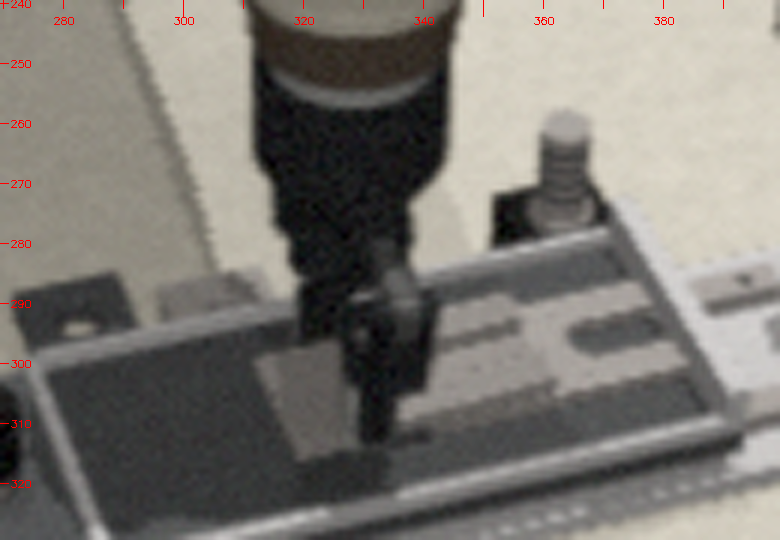

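>>> send_rows --pt "0.5 0 0 -1.5 0" --pt "0.5 0 0 -2 0" --pt "0.5 0 0 -2 0" --squeeze 20

```text
time: 17.55
ee_pos: [0.6259, -0.0582, 0.0137]
tcp_rot: [180.0, -0.1, -1.5]
wrist_force: [-8.3, -3.6, 15.6]
opening: 0.0515
```

>>> send_rows --pt "0.5 0 0 -1.2 0" --pt "0.5 0 0 -1.2 0"

```text
time: 17.8
ee_pos: [0.626, -0.0582, 0.0127]
tcp_rot: [180.0, -0.1, -1.5]
wrist_force: [-8.1, -3.8, 18.1]
opening: 0.0518
```

```bash
python3 - <<'E'
from workcell import bot
from h import *
o=bot.get_obs(); print(o["time"],o["ee_pos"],o["wrist_force"],o["opening"])
c=bot.camera("scene"); crop(c,270,240,130,90,6,"s17.png",1.2)
E
```

```text
17.8 [ 0.62600876 -0.0582073   0.01267347] [-8.08054182 -3.7700501  18.08805501] 0.05179987489337093
```

View pics/s17.png

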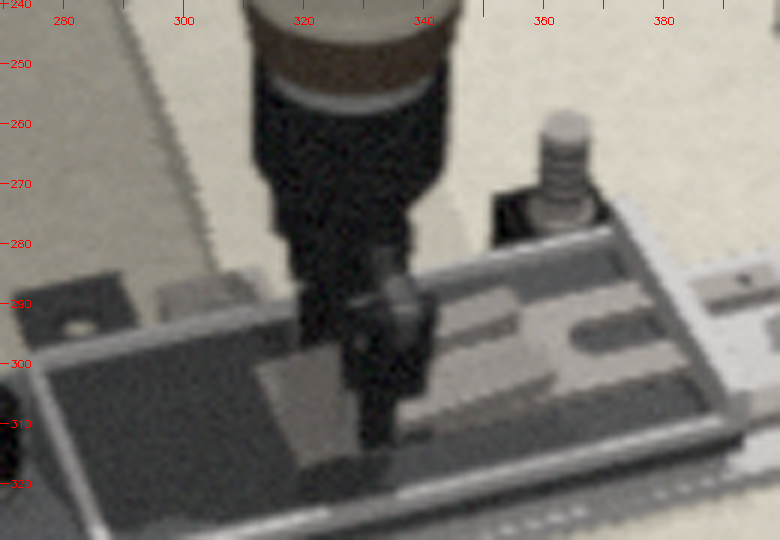

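>>> send_rows --pt "0.36 0 0 0.5 0" --pt "0.27 0 0 1 0" --pt "0.25 0 0 12 0" --pt "0.25 0 0 50 0" --pt "0.2 -20 -20 75 -3" --pt "0.2 -60 -65 75 -8" --pt "0.2 -100 -115 75 -14" --pt "0.2 -145 -165 75 -17.1" --pt "0.2 -185 -212 60 -17.1" --pt "0.2 -205.8 -237.6 30 -17.1"

```text
time: 19.1
ee_pos: [0.4191, -0.2976, 0.0417]
tcp_rot: [179.9, -0.2, -18.7]
wrist_force: [0.8, -0.5, 0.0]
opening: 0.0685
```

```bash
python3 - <<'E'
from workcell import bot
from h import *
o=bot.get_obs(); print(o["time"],o["ee_pos"],o["tcp_rot"],o["wrist_force"],o["opening"])
c=bot.camera("top"); crop(c,262,158,150,70,5.3,"t18.png",1.7); np.savez("top18.npz",**c)
c=bot.camera("scene"); crop(c,190,220,200,120,4,"s18.png",1.2); np.savez("scene18.npz",**c)
E
```

```text
19.1 [ 0.41909323 -0.29757571  0.04168749] [179.92785421  -0.22155375 -18.67582226] [ 0.75982962 -0.47655484  0.00878893] 0.06846518690621883
```

View pics/t18.png

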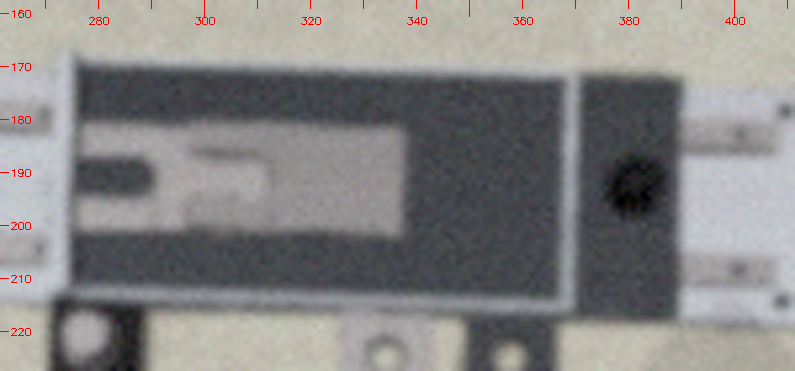

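View pics/s18.png

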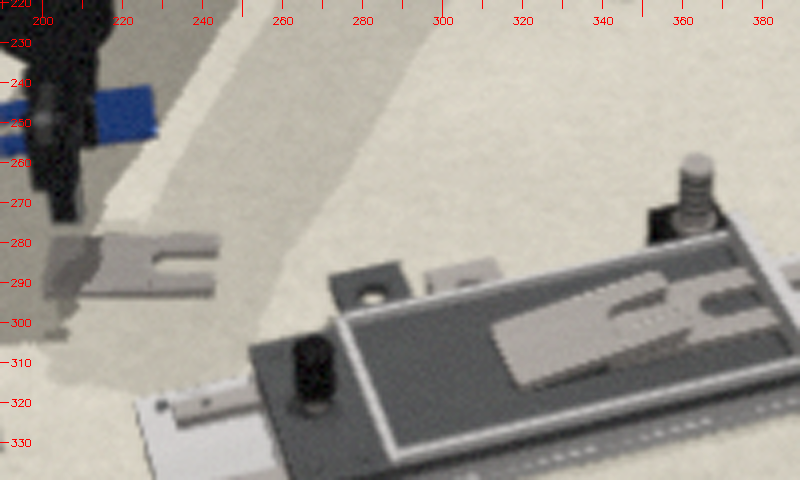

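>>> send_rows --pt "0.2 0 0 -30 0" --pt "0.2 0 0 -55 0" --pt "0.2 0 0 -66 0" --pt "0.2 0 0 -68.8 0" --pt "0.3 0 0 -68.8 0" --pt "0.38 0 0 -68.8 0" --pt "0.5 0 0 -68.8 0" --pt "0.5 0 0 -68.8 0" --squeeze 60

```text
time: 20.2
ee_pos: [0.4204, -0.2955, -0.0272]
tcp_rot: [180.0, -0.1, -18.6]
wrist_force: [-1.3, 2.0, 7.4]
opening: 0.0514
```

```bash
python3 - <<'E'
from workcell import bot
from h import *
o=bot.get_obs(); print(o["time"],o["ee_pos"],o["tcp_rot"],o["wrist_force"],o["torque"],o["opening"])
c=bot.camera("scene"); crop(c,170,220,100,80,7,"s19.png",1.2)
E
```

```text
20.2 [ 0.42035373 -0.2954961  -0.02719703] [ 1.79983746e+02 -1.10968037e-01 -1.85873751e+01] [-1.26882411  2.03647626  7.42417897] [0.5394409  0.36160694 0.05753254] 0.05141946638883513
```

View pics/s19.png

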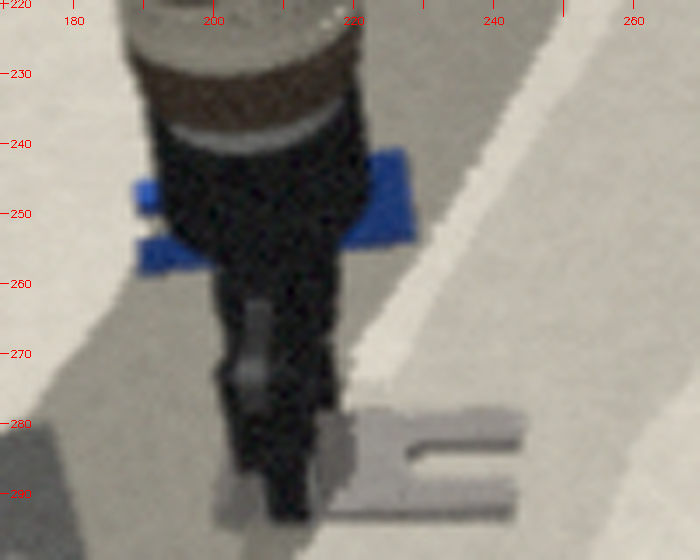

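>>> send_rows --pt "0.5 0 0 5 0" --pt "0.5 0 0 30 0" --pt "0.5 5 5 70 3" --pt "0.5 30 25 105 8" --pt "0.5 70 60 108 13" --pt "0.5 110 95 108 17.1" --pt "0.5 150 132 108 17.1" --pt "0.5 185 165 108 17.1" --pt "0.5 204.4 182 104 17.1" --pt "0.5 204.4 182 85 17.1"

```text
time: 21.5
ee_pos: [0.6257, -0.1119, 0.0564]
tcp_rot: [180.0, -0.1, -1.4]
wrist_force: [-0.6, -1.0, -2.6]
opening: 0.0514
```

>>> send_rows --pt "0.5 0 0 -20 0" --pt "0.5 0 0 -30 0" --pt "0.5 0 0 -33 0" --pt "0.5 0 0 -34 0"

```text
time: 22.0
ee_pos: [0.624, -0.1137, 0.0228]
tcp_rot: [180.0, -0.0, -1.5]
wrist_force: [-1.0, -1.0, 0.5]
opening: 0.0517
```

```bash
python3 - <<'E'
from workcell import bot
from h import *
o=bot.get_obs(); print(o["time"],o["ee_pos"],o["tcp_rot"],o["wrist_force"],o["torque"],o["opening"])
c=bot.camera("scene"); crop(c,250,240,140,100,5.6,"s20.png",1.2)
E
```

```text
22.0 [ 0.62399226 -0.11368965  0.02277257] [ 1.79991665e+02 -3.73794250e-02 -1.53652135e+00] [-0.98992927 -1.00336293  0.49958126] [-0.04213626  0.27615091  0.07993858] 0.051677732731697276
```

View pics/s20.png

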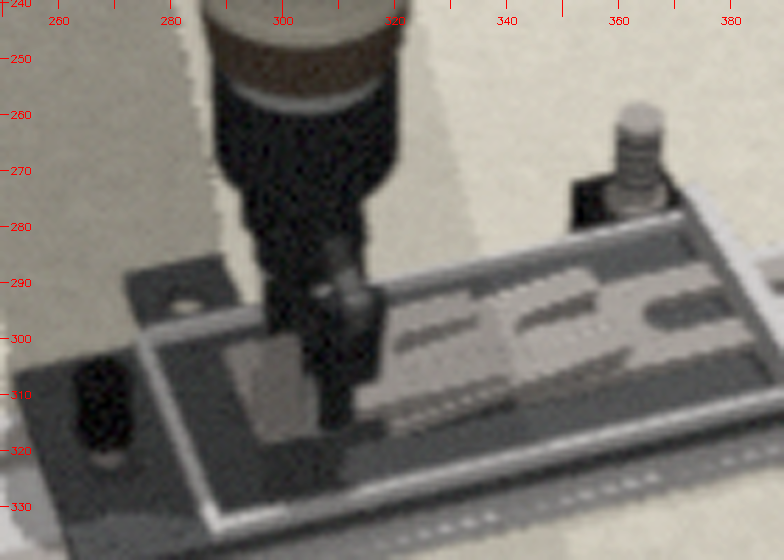

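>>> send_rows --pt "0.5 0 0 -1.5 0" --pt "0.5 0 0 -3 0" --pt "0.5 0 0 -4.5 0" --pt "0.5 0 0 -6 0" --pt "0.5 0 0 -6 0" --squeeze 20

```text
time: 22.68
ee_pos: [0.6244, -0.1133, 0.0164]
tcp_rot: [180.0, -0.0, -1.5]
wrist_force: [-0.0, -4.5, 4.5]
opening: 0.0518
```

>>> send_rows --pt "0.5 0 0 -1.5 0" --pt "0.5 0 0 -2.5 0" --pt "0.5 0 0 -2.5 0"

```text
time: 23.05
ee_pos: [0.6243, -0.1132, 0.0138]
tcp_rot: [-180.0, -0.0, -1.5]
wrist_force: [0.7, -4.2, 5.2]
opening: 0.0515
```

```bash
python3 - <<'E'
from workcell import bot
from h import *
o=bot.get_obs(); print(o["time"],o["ee_pos"],o["tcp_rot"],o["wrist_force"],o["torque"],o["opening"])
c=bot.camera("scene"); crop(c,250,240,140,100,5.6,"s21.png",1.2)
E
```

```text
23.05 [ 0.62431838 -0.11318768  0.01377203] [-1.79999098e+02 -3.18473215e-02 -1.50244296e+00] [ 0.65090419 -4.15877727  5.2246701 ] [-0.27423567 -0.26610655 -0.00941344] 0.05152579355093695
```

View pics/s21.png

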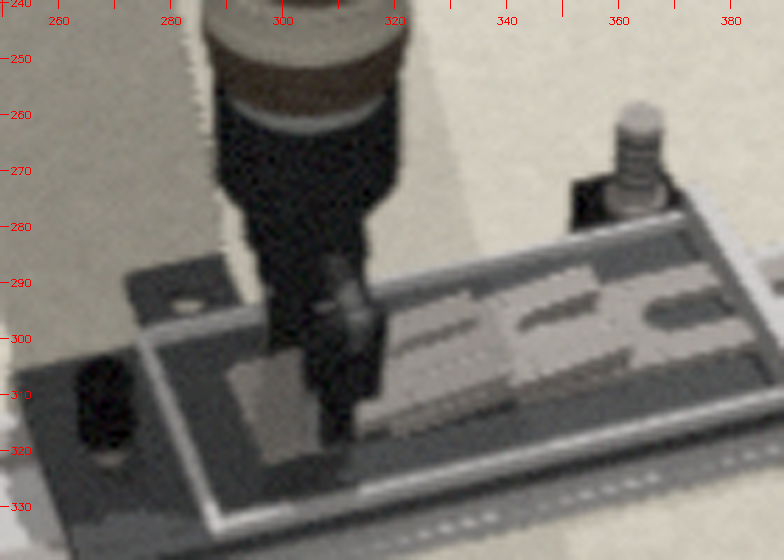

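>>> send_rows --pt "0.5 0 0 -1 0" --pt "0.36 0 0 -0.8 0" --pt "0.27 0 0 -0.5 0" --pt "0.25 0 0 10 0" --pt "0.25 0 0 45 0" --pt "0.3 -20 -10 80 0" --pt "0.3 -75 -40 80 0" --pt "0.3 -130 -65 80 0" --pt "0.3 -140 -70 80 0"

```text
time: 24.22
ee_pos: [0.4816, -0.1841, 0.0947]
tcp_rot: [180.0, -0.0, -1.6]
wrist_force: [1.0, 0.3, 0.5]
opening: 0.0601
```

```bash
python3 - <<'E'
from workcell import bot
from h import *
o=bot.get_obs(); print(o["time"],o["ee_pos"],o["tcp_rot"],o["wrist_force"],o["opening"])
c=bot.camera("top"); crop(c,255,155,160,80,5,"t22.png",1.7); np.savez("top22.npz",**c)
c=bot.camera("scene"); crop(c,225,240,180,110,4.4,"s22.png",1.2); np.savez("scene22.npz",**c)
E
```

```text
24.225 [ 0.48155372 -0.18409692  0.09467456] [ 1.79987288e+02 -1.48422580e-02 -1.61851647e+00] [1.00895646 0.29762254 0.48219964] 0.06008354695817279
```

View pics/t22.png

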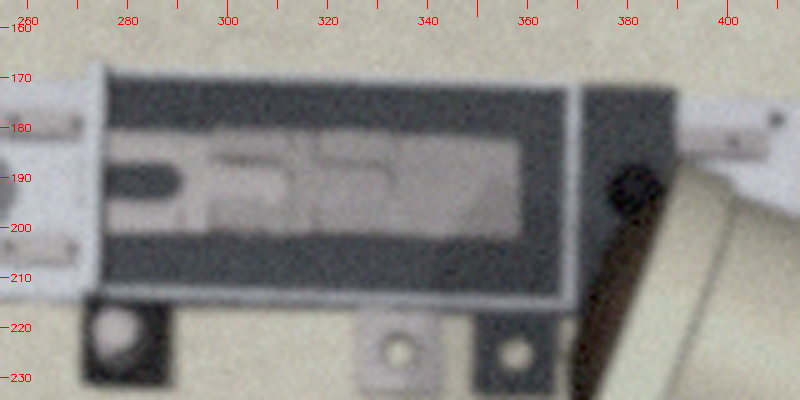

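View pics/s22.png

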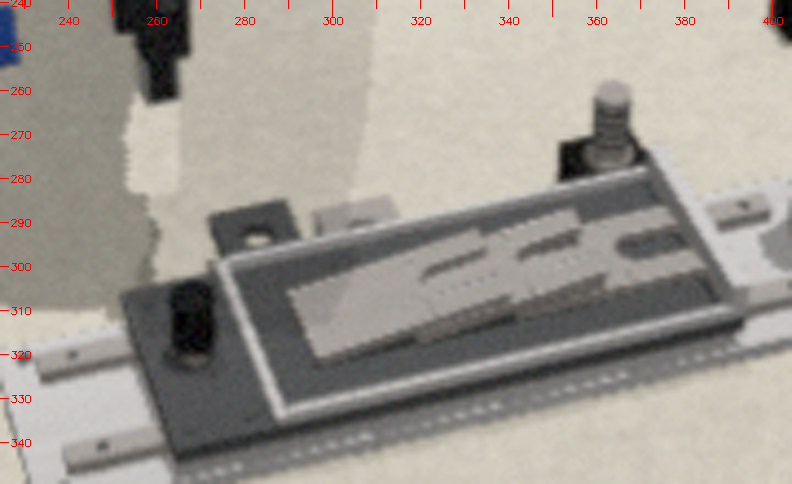

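```bash
python3 - <<'E'
from h import *
t=dict(np.load("top22.npz")); s=dict(np.load("scene22.npz"))
for z in(.065,.07,.084): print(z,px2w(t,[(381.3,192.5)],z)*1e3)
u=(225+191/4.4-.5,240+318/4.4-.5); print(u,px2w(s,[u],.065)*1e3)
print("lug hole",px2w(t,[(255+515/5-.5,155+354/5-.5)],.036)*1e3,"bore",px2w(t,[(255+399/5-.5,155+351/5-.5)],.022)*1e3)
print("pin top",px2w(t,[(255+117/5-.5,155+327/5-.5)],.084)*1e3)
crop(s,250,290,40,40,15,"s22k.png",1.3)
crop(t,262,205,40,35,15,"t22p.png",1.5)
crop(t,322,205,60,35,12,"t22b.png",1.5)
E
```

```text
0.065 [[ 618.52381095 -201.84611382   65.        ]]
0.07 [[ 617.69538884 -201.22843799   70.        ]]
0.084 [[ 615.37580692 -199.49894567   84.        ]]
(267.9090909090909, 311.77272727272725) [[ 622.06400654 -205.03987998   65.        ]]
lug hole [[ 534.27448874 -140.39801268   36.        ]] bore [[537.44560989 -78.20089329  22.        ]]
pin top [[544.11365394  70.34088905  84.        ]]
```

View pics/s22k.png

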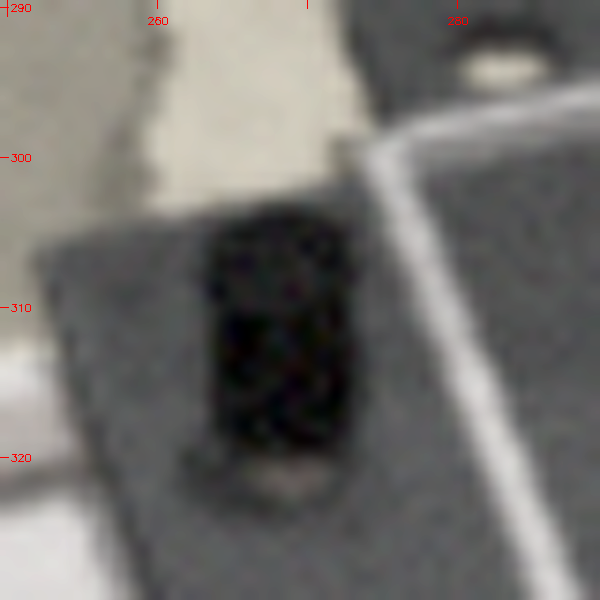

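View pics/t22p.png

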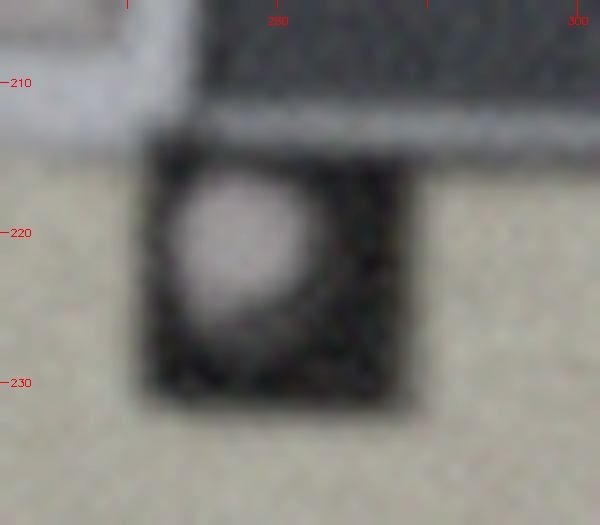

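View pics/t22b.png

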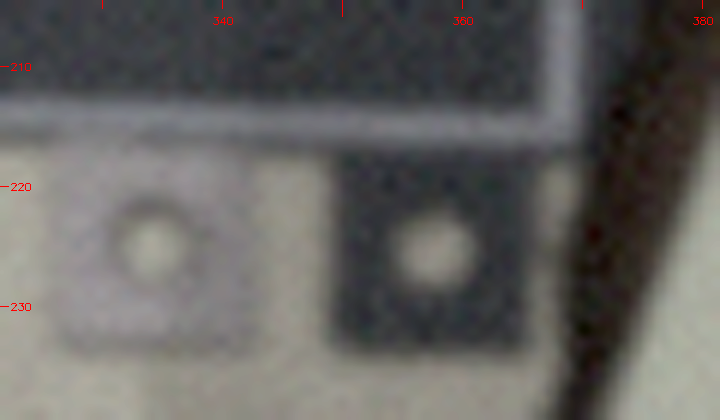

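>>> send_rows --pt "0.3 50 -8 0 0" --pt "0.3 105 -16 0 0" --pt "0.3 136.1 -19.8 0 0" --pt "0.3 136.1 -19.8 -20 0" --pt "0.3 136.1 -19.8 -45 0" --pt "0.3 136.1 -19.8 -62 0" --pt "0.3 136.1 -19.8 -66 0" --pt "0.3 136.1 -19.8 -66 0"

```text
time: 25.32
ee_pos: [0.6205, -0.2029, 0.0281]
tcp_rot: [180.0, -0.0, -1.5]
wrist_force: [-0.1, 0.7, 0.7]
opening: 0.0597
```

```bash
python3 - <<'E'
from workcell import bot
from h import *
o=bot.get_obs(); print(o["time"],o["ee_pos"],o["tcp_rot"],o["wrist_force"],o["opening"])
c=bot.camera("scene"); crop(c,225,240,90,100,6,"s23.png",1.3)
E
```

```text
25.325 [ 0.62053497 -0.20285177  0.0281028 ] [ 1.79997125e+02 -2.49964309e-02 -1.48801869e+00] [-0.12551048  0.68556988  0.66186491] 0.059707911222126334
```

View pics/s23.png

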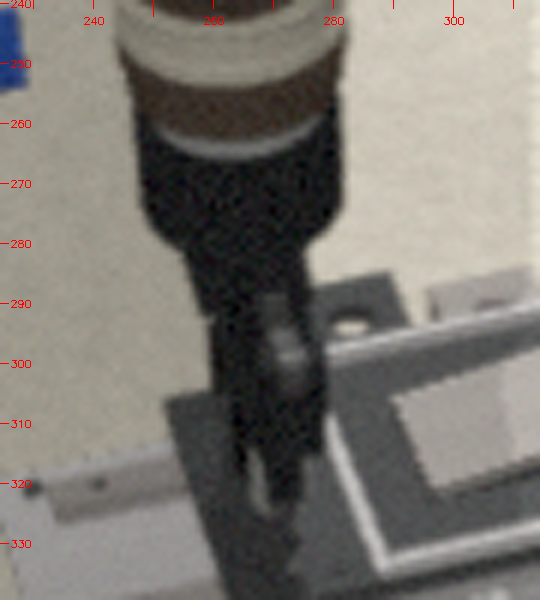

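>>> send_rows --pt "0.5 0 0 0 0" --pt "0.6 0 0 0 0" --pt "0.68 0 0 0 0" --pt "0.8 0 0 0 0" --pt "0.8 0 0 0 0" --squeeze 35

```text
time: 26.0
ee_pos: [0.6203, -0.2031, 0.0281]
tcp_rot: [180.0, -0.0, -1.5]
wrist_force: [-1.2, -0.1, 3.8]
opening: 0.0228
```

>>> send_rows --pt "0.8 0 1 0 0" --pt "0.8 0.1 4 0 0" --pt "0.8 0.2 9 0 0" --pt "0.8 0.4 15 0 0" --pt "0.8 0.6 22 0 0" --pt "0.8 0.8 29 0 0" --pt "0.8 1.0 36 0 0" --pt "0.8 1.1 43 0 0" --pt "0.8 1.3 49 0 0" --pt "0.8 1.4 53 0 0"

```text
time: 27.25
ee_pos: [0.622, -0.1496, 0.0281]
tcp_rot: [180.0, -0.1, -1.5]
wrist_force: [0.5, -3.9, 5.3]
opening: 0.0233
```

>>> send_rows --pt "0.8 0 2 0 0" --pt "0.8 0.1 4 0 0" --pt "0.8 0.1 5.5 0 0" --pt "0.8 0.2 6.5 0 0" --pt "0.8 0.2 6.5 0 0"

```text
time: 27.88
ee_pos: [0.6222, -0.1431, 0.0281]
tcp_rot: [-180.0, -0.1, -1.5]
wrist_force: [1.5, -2.8, 5.6]
opening: 0.0232
```

```bash
python3 - <<'E'
from workcell import bot
from h import *
o=bot.get_obs(); print(o["time"],o["ee_pos"],o["tcp_rot"],o["wrist_force"],o["opening"])
c=bot.camera("scene"); crop(c,225,220,230,130,3.4,"s24.png",1.3)
c=bot.camera("top"); crop(c,205,160,190,80,4.2,"t24.png",1.5)
E
```

```text
27.875 [ 0.62219182 -0.14310565  0.02807433] [-1.79994007e+02 -5.99789030e-02 -1.48663519e+00] [ 1.5088235  -2.83059997  5.56374571] 0.023214579030301254
```

View pics/s24.png

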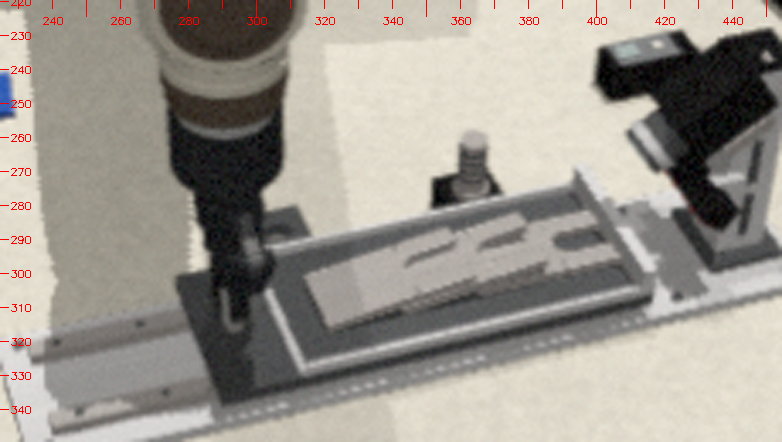

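View pics/t24.png

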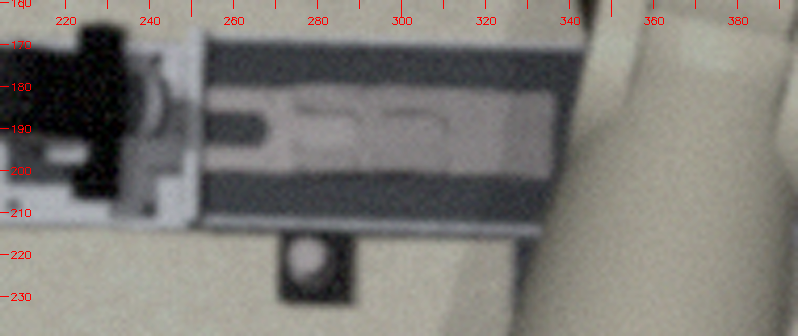

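>>> send_rows --pt "0.8 0 1 0 0" --pt "0.8 0 2 0 0" --pt "0.8 0 2 0 0"

```text
time: 28.35
ee_pos: [0.6222, -0.1411, 0.0281]
tcp_rot: [-180.0, -0.1, -1.5]
wrist_force: [1.5, -3.1, 5.3]
opening: 0.0229
```

>>> send_rows --pt "0.8 0 1 0 0" --pt "0.8 0 1 0 0"

```text
time: 28.6
ee_pos: [0.6222, -0.1408, 0.0281]
tcp_rot: [179.9, -0.1, -1.5]
wrist_force: [1.1, -7.6, 4.4]
opening: 0.0227
```

>>> send_rows --pt "0.8 0 1 0 0" --pt "0.8 0 1 0 0"

```text
time: 28.85
ee_pos: [0.6223, -0.1408, 0.0281]
tcp_rot: [179.8, -0.1, -1.6]
wrist_force: [1.7, -12.4, 3.2]
opening: 0.023
```

>>> send_rows --pt "0.8 0 -1.2 0 0" --pt "0.6 0 -1.2 0 0" --pt "0.4 0 -1.2 0 0" --pt "0.3 0 -1.2 0 0" --pt "0.3 0 -1.2 30 0" --pt "0.3 -10 -1.2 70 0" --pt "0.4 -60 30 90 0" --pt "0.4 -110 40 90 0" --pt "0.4 -130 40 90 0"

```text
time: 29.98
ee_pos: [0.4898, -0.0986, 0.1182]
tcp_rot: [-180.0, -0.0, -1.4]
wrist_force: [-0.1, 1.0, -0.0]
opening: 0.0512
```

```bash
python3 - <<'E'
from workcell import bot
from h import *
o=bot.get_obs(); print(o["time"],o["ee_pos"],o["tcp_rot"],o["wrist_force"],o["opening"])
c=bot.camera("top"); crop(c,205,155,190,85,4.2,"t25.png",1.5); np.savez("top25.npz",**c); t=c
c=bot.camera("scene"); crop(c,225,220,230,130,3.4,"s25.png",1.3); np.savez("scene25.npz",**c)
crop(c,340,250,50,40,15,"s25p.png",1.3)
crop(t,322,205,40,35,15,"t25b.png",1.5)
crop(t,262,205,40,35,15,"t25p.png",1.5)
crop(c,270,270,60,40,12,"s25b.png",1.3)
E
```

```text
29.975 [ 0.48977211 -0.09856838  0.11818013] [-1.79987424e+02 -2.34605861e-02 -1.44731481e+00] [-0.08143567  1.0096237  -0.02858789] 0.051208142712395543
```

View pics/t25.png

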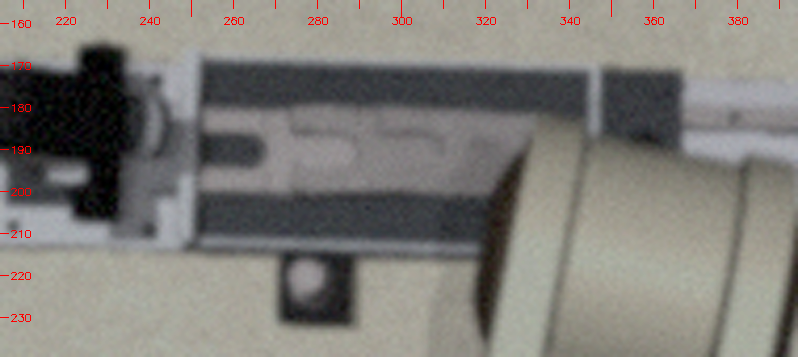

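View pics/s25.png

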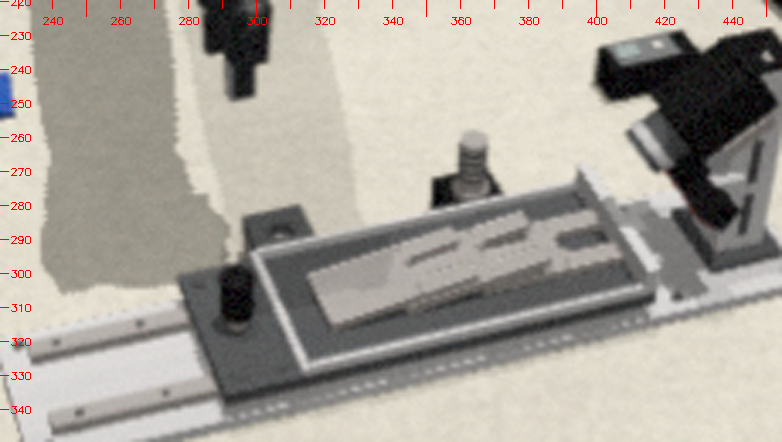

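View pics/s25p.png

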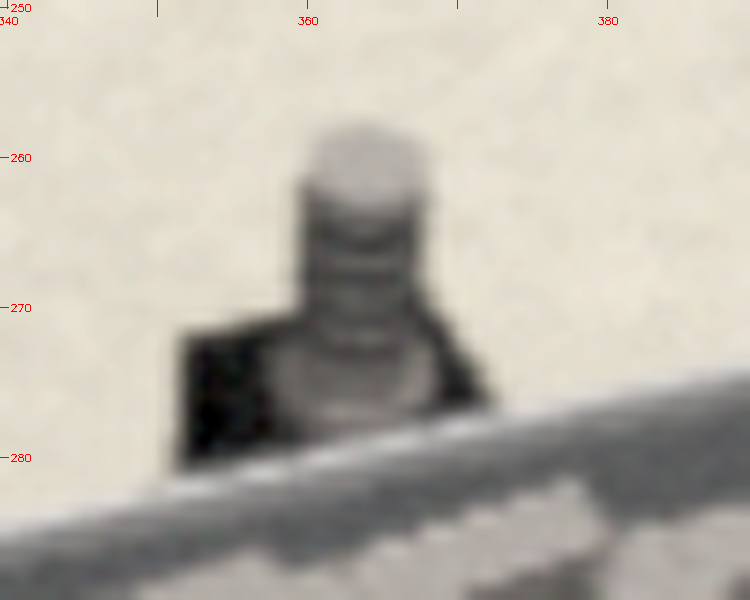

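View pics/t25b.png

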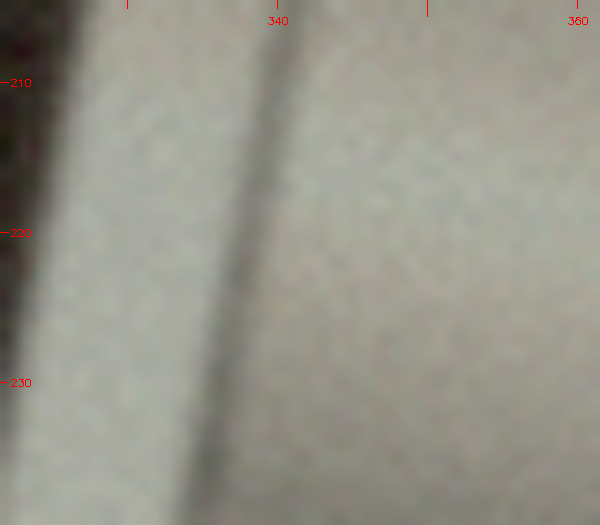

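View pics/t25p.png

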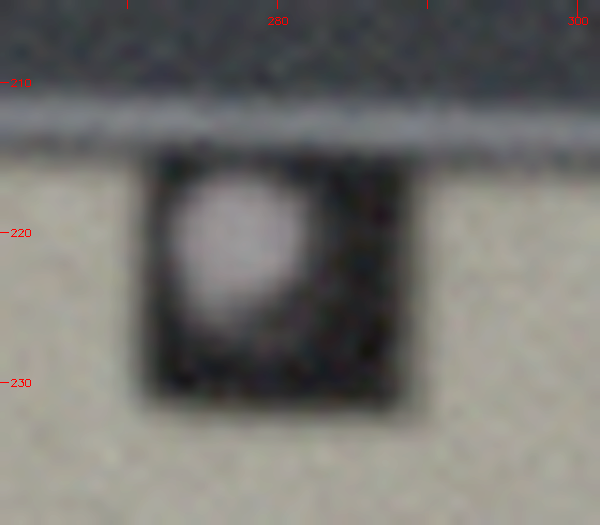

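View pics/s25b.png

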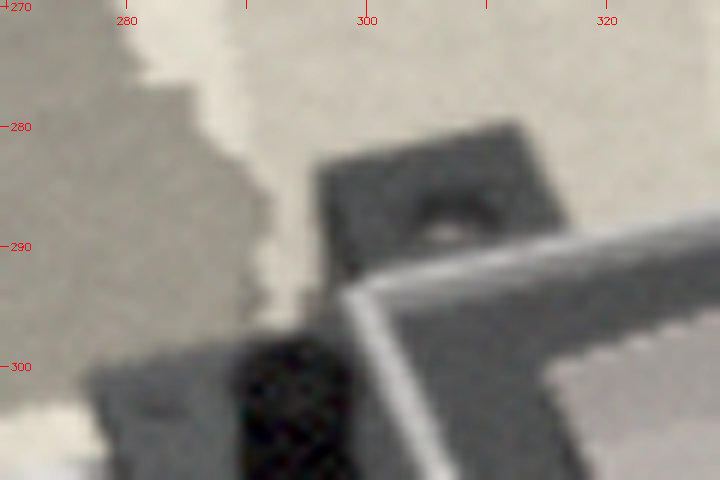

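```bash
python3 - <<'E'
from h import *
t=dict(np.load("top25.npz")); s=dict(np.load("scene25.npz"))
print("pin top",px2w(t,[(277.5,220.4)],.084)*1e3,"scene",px2w(s,[(363.97,260.5)],.084)*1e3)
print("block top cam z34", px2w(t,[(262+276/15-.5,205+277/15-.5)],.034)*1e3)
print("bore top",px2w(t,[(334.2,224.9)],.022)*1e3,"lug22",px2w(t,[(357.75,225.2)],.036)*1e3,"scene lug home",px2w(s,[(307.7,287.25)],.036)*1e3)
E
```

```text
pin top [[542.80800614  71.37908287  84.        ]] scene [[545.73877745  68.32001106  84.        ]]
block top cam z34 [[541.28514293  69.21206731  34.        ]]
bore top [[536.89858857 -77.92616193  22.        ]] lug22 [[ 534.54389507 -141.07422158   36.        ]] scene lug home [[542.21410893 -80.21609705  36.        ]]
```

>>> send_rows --pt "0.4 0 20 0 10" --pt "0.4 0 45 0 20" --pt "0.4 10 70 0 30" --pt "0.4 20 95 0 40" --pt "0.4 30 115 0 50" --pt "0.4 40 135 0 60" --pt "0.4 48 150 -5 70" --pt "0.4 51.5 162 -12 80" --pt "0.4 51.5 169.5 -18 90" --pt "0.4 51.5 169.5 -18 90"

```text
time: 31.32
ee_pos: [0.5435, 0.0706, 0.0988]
tcp_rot: [-179.9, 0.0, 88.5]
wrist_force: [0.6, -0.2, 0.2]
opening: 0.0509
```

```bash
python3 - <<'E'
from workcell import bot
from h import *
o=bot.get_obs(); print(o["time"],o["ee_pos"],o["tcp_rot"],o["wrist_force"],o["opening"],o["q"])
c=bot.camera("scene"); crop(c,310,190,110,100,6,"s26.png",1.3)
E
```

```text
31.325 [0.54354447 0.07059748 0.09877381] [-1.79923433e+02  3.32425049e-03  8.84836937e+01] [ 0.61670793 -0.21844305  0.17525679] 0.05091663784293505 [ 7.39547369e+00  3.99042222e+00 -2.68010984e+00  8.34056259e+01
  8.57719381e-03  8.91177652e+00]
```

View pics/s26.png

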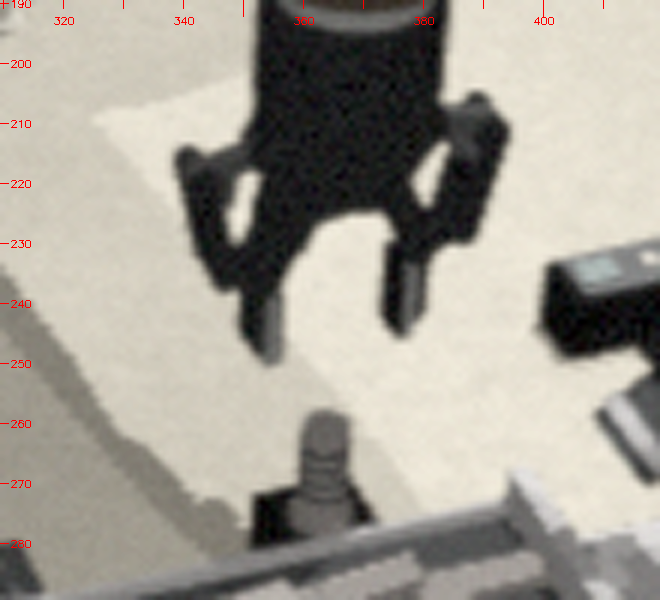

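>>> send_rows --pt "0.4 0 0 -25 0" --pt "0.4 0 0 -50 0" --pt "0.4 0 0 -70 0" --pt "0.4 0 0 -78 0" --pt "0.4 0 0 -78 0"

```text
time: 32.0
ee_pos: [0.5433, 0.0698, 0.0217]
tcp_rot: [-180.0, 0.0, 88.4]
wrist_force: [0.4, 1.0, -0.2]
opening: 0.0513
```

```bash
python3 - <<'E'
from workcell import bot
from h import *
o=bot.get_obs(); print(o["time"],o["ee_pos"],o["tcp_rot"],o["wrist_force"],o["opening"])
c=bot.camera("scene"); crop(c,320,210,90,80,7,"s27.png",1.3)
E
```

```text
32.0 [0.54331667 0.06980352 0.02174918] [-1.79984478e+02  3.12173036e-03  8.83886096e+01] [ 0.38038947  0.9866418  -0.2470483 ] 0.05130580726368135
```

View pics/s27.png

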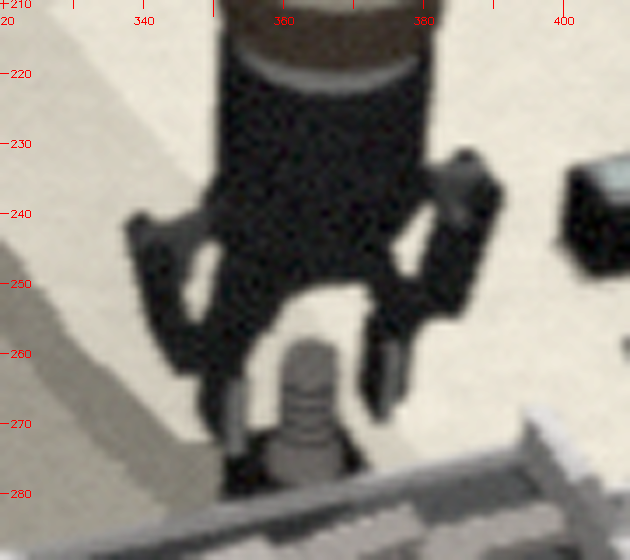

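>>> send_rows --pt "0.55 0 0 0 0" --pt "0.65 0 0 0 0" --pt "0.72 0 0 0 0" --pt "0.85 0 0 0 0" --pt "0.85 0 0 0 0" --squeeze 50

```text
time: 32.67
ee_pos: [0.5435, 0.0702, 0.0222]
tcp_rot: [180.0, -0.0, 88.5]
wrist_force: [0.2, 1.0, 4.4]
opening: 0.0208
```

>>> send_rows --pt "0.85 0 0 4 0" --pt "0.85 0 0 20 0" --pt "0.85 0 0 40 0" --pt "0.85 0 -15 46 0" --pt "0.85 -1 -50 46 0" --pt "0.85 -2 -90 46 0" --pt "0.85 -4 -125 46 0" --pt "0.85 -5 -145 46 0" --pt "0.85 -5 -149 46 0" --pt "0.85 -5 -149 46 0"

```text
time: 33.92
ee_pos: [0.5382, -0.0787, 0.0676]
tcp_rot: [-180.0, -0.0, 88.5]
wrist_force: [-0.1, 0.1, -1.0]
opening: 0.0208
```

```bash
python3 - <<'E'
from workcell import bot
from h import *
o=bot.get_obs(); print(o["time"],o["ee_pos"],o["tcp_rot"],o["wrist_force"],o["opening"])
c=bot.camera("scene"); crop(c,270,220,80,80,9,"s28.png",1.3); np.savez("scene28.npz",**c)
c=bot.camera("top"); crop(c,240,155,130,85,6,"t28.png",1.5)
E
```

```text
33.925 [ 0.53824386 -0.07874522  0.06759236] [-1.79989788e+02 -1.55517310e-02  8.84923479e+01] [-0.12081712  0.09794316 -0.96674689] 0.020814327936472733
```

View pics/s28.png

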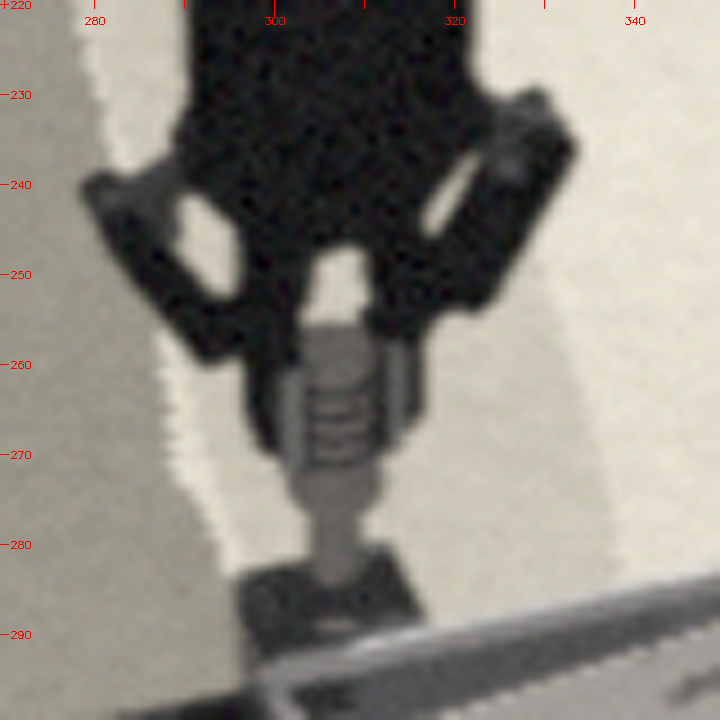

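View pics/t28.png

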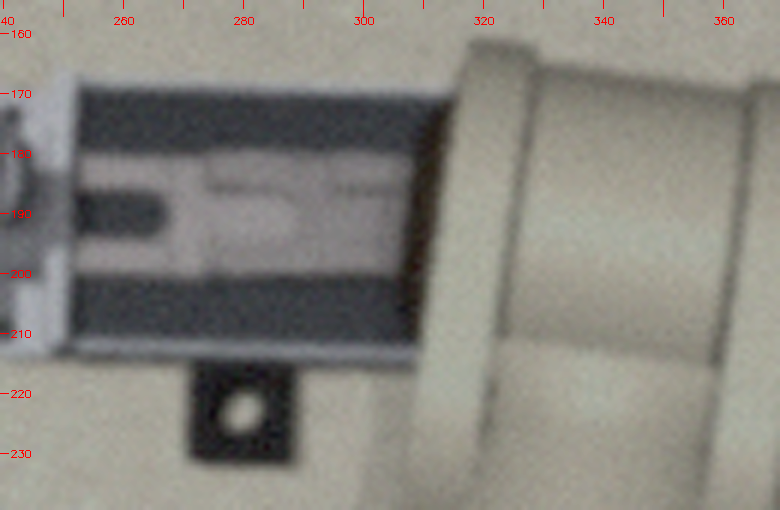

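```bash
python3 - <<'E'
from h import *
s=dict(np.load("scene28.npz"))
print("collar/axis check: foot",px2w(s,[(306.8,283.0),(306.8,283.5)],.048)*1e3)
print("lug hole",px2w(s,[(307.7,287.25)],.036)*1e3)
# predicted pin top centre & foot for pin axis at given xy
for xy in((.5382,-.0787),(.540,-.0787)):
    print(w2px(s,[[*xy,.130],[*xy,.048],[*xy,.036]]))
crop(s,290,250,35,45,16,"s28z.png",1.5)
E
```

```text
collar/axis check: foot [[539.21699026 -81.45629492  48.        ]
 [540.98726012 -82.06974753  48.        ]]
lug hole [[542.21410893 -80.21609705  36.        ]]
[[307.48836239 256.82788093]
 [307.71329566 282.49787958]
 [307.74519474 286.10352413]]
[[307.73473771 257.27151379]
 [307.95132287 282.94929896]
 [307.98204032 286.55585821]]
```

View pics/s28z.png

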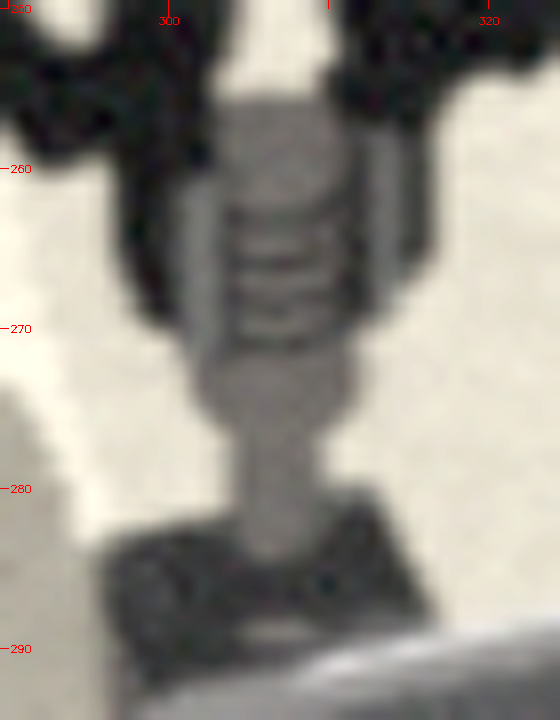

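>>> send_rows --pt "0.85 0.8 1 -4 0" --pt "0.85 0.8 1 -9 0" --pt "0.85 0.8 1 -12 0" --pt "0.85 0.8 1 -14 0" --pt "0.85 0.8 1 -14 0"

```text
time: 34.65
ee_pos: [0.5389, -0.078, 0.0535]
tcp_rot: [-180.0, -0.0, 88.5]
wrist_force: [-0.5, 0.3, -0.8]
opening: 0.0206
```

>>> send_rows --pt "0.85 0 0 -1.5 0" --pt "0.85 0 0 -3 0" --pt "0.85 0 0 -3 0"

```text
time: 35.02
ee_pos: [0.539, -0.078, 0.0506]
tcp_rot: [-180.0, -0.0, 88.5]
wrist_force: [0.1, 1.2, -1.8]
opening: 0.0207
```

>>> send_rows --pt "0.85 0 0 -2 0" --pt "0.85 0 0 -4 0" --pt "0.85 0 0 -6 0" --pt "0.85 0 0 -6 0"

```text
time: 35.52
ee_pos: [0.5389, -0.078, 0.0444]
tcp_rot: [-180.0, -0.0, 88.5]
wrist_force: [-0.7, 0.2, -1.5]
opening: 0.0207
```

>>> send_rows --pt "0.85 0 0 -2 0" --pt "0.85 0 0 -4 0" --pt "0.85 0 0 -6 0" --pt "0.85 0 0 -6 0"

```text
time: 36.02
ee_pos: [0.5389, -0.078, 0.0385]
tcp_rot: [-180.0, -0.0, 88.5]
wrist_force: [-0.2, 1.0, -1.5]
opening: 0.0207
```

>>> send_rows --pt "0.85 0 0 -3 0" --pt "0.85 0 0 -6 0" --pt "0.85 0 0 -9 0" --pt "0.85 0 0 -12 0" --pt "0.85 0 0 -12 0"

```text
time: 36.65
ee_pos: [0.5388, -0.078, 0.0263]
tcp_rot: [-180.0, -0.0, 88.5]
wrist_force: [-0.5, -1.0, -1.3]
opening: 0.0206
```

>>> send_rows --pt "0.85 0 0 -1 0" --pt "0.85 0 0 -2 0" --pt "0.85 0 0 -2.5 0" --pt "0.85 0 0 -2.5 0"

```text
time: 37.15
ee_pos: [0.5391, -0.078, 0.0243]
tcp_rot: [180.0, 0.0, 88.5]
wrist_force: [-0.9, 0.2, -1.3]
opening: 0.0212
```

>>> send_rows --pt "0.85 0 0 -1 0" --pt "0.85 0 0 -1 0"

```text
time: 37.4
ee_pos: [0.5392, -0.078, 0.0242]
tcp_rot: [180.0, 0.0, 88.5]
wrist_force: [-2.9, 1.2, 7.1]
opening: 0.0207
```

>>> send_rows --pt "0.85 0 0 0.8 0" --pt "0.7 0 0 0.8 0" --pt "0.5 0 0 0.8 0" --pt "0.4 0 0 0.8 0" --pt "0.4 0 0 25 0" --pt "0.4 0 0 75 0" --pt "0.4 -40 20 110 0" --pt "0.4 -95 50 120 0" --pt "0.4 -150 90 120 0" --pt "0.4 -170 110 120 0"

```text
time: 38.65
ee_pos: [0.3672, 0.0328, 0.1436]
tcp_rot: [179.9, -0.0, 88.5]
wrist_force: [0.6, 0.7, -0.5]
opening: 0.0508
```

>>> send_rows --pt "0.4 -5 50 0 0" --pt "0.4 -15 105 10 0" --pt "0.4 -25 160 20 0" --pt "0.4 -40 210 30 0" --pt "0.4 -40 230 30 0" --pt "0.4 -40 230 30 0"

```text
time: 39.4
ee_pos: [0.3287, 0.263, 0.173]
tcp_rot: [-180.0, 0.0, 88.6]
wrist_force: [0.4, -1.3, 0.0]
opening: 0.0514
```

```bash
python3 - <<'E'
from workcell import bot
from h import *
o=bot.get_obs(); print(o["time"],o["ee_pos"],o["wrist_force"],o["opening"])
c=bot.camera("top"); crop(c,205,155,190,85,4.2,"t30.png",1.6); np.savez("top30.npz",**c); cv2.imwrite("pics/t30f.png",c["pixels"][:,:,::-1])
c=bot.camera("scene"); crop(c,225,220,230,130,3.4,"s30.png",1.3); np.savez("scene30.npz",**c)
crop(c,280,250,60,50,12,"s30p.png",1.3)
E
```

```text
39.4 [0.32865971 0.26304051 0.172982  ] [ 0.41680601 -1.26776161  0.00607442] 0.05144460128195447
```

View pics/t30.png

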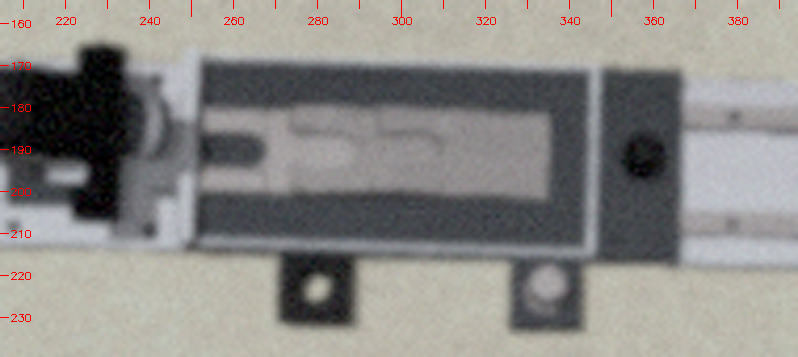

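View pics/s30.png

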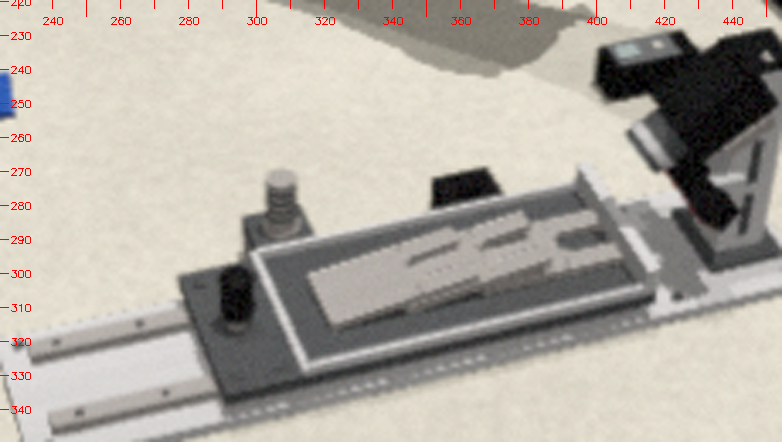

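View pics/s30p.png

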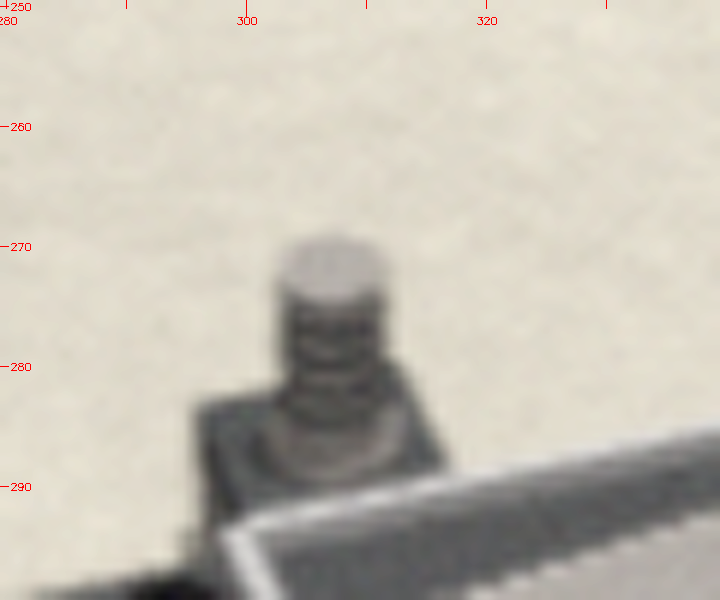

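View pics/t30f.png

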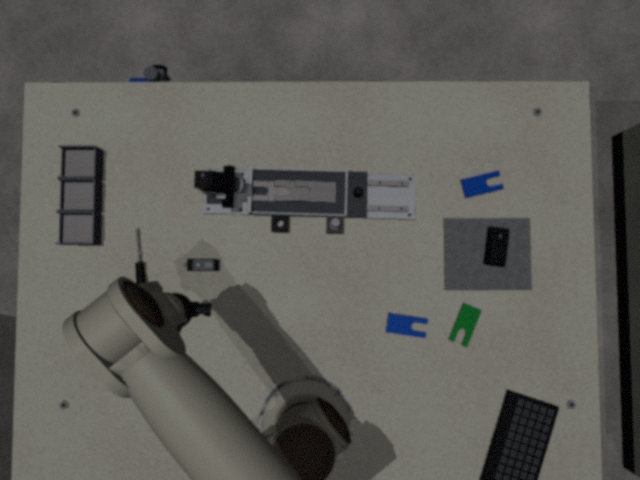

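```bash
python3 - <<'E'
from workcell import bot
print(bot.job_done())
E
```

```text
the job is handed in; nothing more can be done
None
```

The job is done and handed in at about 39.5 s of the 72 s allowed. All three shims lie as an overlapping row, and the shuttle is home and locked with the pin.

**Row:** I pushed the first shim until it met the stop wall; the shuttle crept along with it, which showed contact. I lowered the second and third while gripped until they tilted and lay on the tail of the one before. Each laps by about 53–54 mm.

**Shuttle and pin:** I slid the shuttle about 62 mm by its knob. It stopped, and the push force rose to 12 N. The pin went through the lug into the bushing with almost no side force. The collar came to rest at the expected height and took a 7 N press.

**Last pictures:** both cameras show the row intact at home, straight, slots towards the camera and showing. The pin stands upright on the lug. The amplifier, mouse, screwdriver and the blue and green look-alikes look where they were. The largest wrist force I read was about 20 N.

**Checks that disagreed:**
- **Finger height:** the finger tips sat about 25–30 mm further back than the stated TCP. I found the working height by lowering in small steps and watching the force.
- **Cameras:** the two cameras differed by 2–3 mm or more in places. Centring across the tray is therefore known only to about 1–2 mm, and the wall-contact edge to about 2 mm in the pictures. For wall contact I relied on the push, not the pictures.

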